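Hardness test of a hardfaced strip

ROBOT

A 6-joint arm with a two-finger parallel gripper is mounted at the origin on a cart in front of the work surface, level with it; the furniture and walls round the work are solid. World frame = base frame: x ahead of the robot, y to its left, z up, the work surface at z = 0. Lengths are in m, angles in rad, forces in N, time in s.
With the tool pointing down it reaches from about 0.3 to 1 m from the base axis. Payload 5.1 kg.
Tool frame: the origin (TCP) lies midway between the tips of the shut fingers; the grasp point (between the pads) lies 19 mm behind it; z points along the fingers, y is the direction in which the jaws open and shut (so a half turn about z gives the same grasp; the last joint's range is limited). The gripper opens to 95 mm and grips with 3 to 60 N. Pads are 20 mm wide; open, the fingers measure 119 mm over their backs; the gripper's body (75 mm by 180 mm) begins 59 mm behind the grasp point.
Start: joints at [-1.401, 0.124, 1.65, -0, 1.367, -0.083], TCP at [0.163, -0.629, 0.215] pointing down, gripper open.
Joint ranges: [-2.61, 2.61], [-1.02, 2.33], [0.03, 2.71], [-1.35, 4.49], [0.32, 2.68], [-2.91, 2.91]. Speed limits (rad/s): [2.57, 2.57, 3.14, 3.14, 3.14, 3.14].

INTERFACE

Orientations are given as a rotation vector (axis times angle).
In Python, from station import env, camera, camera_model gives the robot as it stands.
- The arm moves only by the tool arm_command, never from a script. Its argument "deltas" is a list of rows, each a list of 6 numbers: the shift along the tool's x, y, z scaled (see below), then the turn, a rotation vector about the tool's x, y, z scaled (see below). In form: [[dx, dy, dz, wx, wy, wz], ...]. A call has 1 to 10 rows; each row is the pose to reach, as a shift and turn from the pose commanded when the call began, along the tool's axes at that moment; what a row does not reach only later rows make up. The controller multiplies each number of a shift by 0.25 m and each number of a turn by 45 degrees. A row lasts 1/8 s, in which the tool goes at most 62.5 mm and 10.7 degrees, less where a joint would pass 70% of its speed; a pose out of reach is approached as far as the arm can. A call with a number of a shift or a turn outside -1 to 1 is refused whole. A call with a gripper value outside its range is refused whole. "jaw" is the opening, from 0 (shut) to 1 (fully open), set as the call begins (left out, the last holds). The fingers move at their own pace and stop on an object; "squeeze" is the grip in N (left out, the last holds). Time passes only in rows, so rows that repeat a pose let the fingers close. It gives the time, the measured TCP pose, the force and the opening at its end, in the units of the state.
- env.get_state(): the state, without advancing time (a new reading comes with each control period).
- camera(name): name is "side" or "top" or "wrist"; returns the picture (400x640x3 uint8, red, green, blue); there is no depth.
- camera_model(name): a dict with "mtx" (3x3 intrinsics, pixels), "R" (3x3) and "t" (3): a world point X has camera coordinates R X + t. Camera axes: x right, y down, z forward; pixel columns grow to the right and rows downward; lengths in m; the calibration is good to about 2 mm. A picture is of the moment at which its call begins: read the wrist's pose just before it. camera_model takes no time and is no camera call; for the wrist camera it gives the pose at the moment of the call.
- env.finish_job(): hands the job in, once; it reports no verdict.
The state is a dict: "t": time; "q": joint angles; "qvel": joint speeds; "joint_efforts": joint torques, N m; "position": TCP position; "orientation": TCP orientation; "force": force on the tool from outside, world axes, zero at the start; "torque": the same for the moment, N m; "opening": finger opening in m.
Only numpy, scipy, OpenCV 4.12 (cv2) and the standard library are available. Lean on these libraries where they do the work, as an engineer would, in place of code of your own. Each camera call takes 0.05 s, during which the arm holds its last target.

TASK

Check the hardfacing on the bench hardness tester: take the strip with the raised weld pad out of the rack, lay it on the tester's anvil and work rest with the middle of the pad under the point (do not knock the point with it) and let go of it. Then press the test button so that the loading lever drops and puts the load on the pad, let the load stand for at least two full seconds, and lift the lever back up until it latches. Leave the strip lying in the tester and the other, plain strip in the rack.

Things in the scene. Friction and masses are not known exactly. Their poses are not given: they have to be found in the camera images.
- coupon_centre (a point): Centre of the strip to test, half-way up (5 mm over its underside): dark flat bar 150 long x 30 wide x 10 mm thick, 0.33 kg, a raised pad of bright weld metal (36 x 27, 3 mm high) on top at its +x end. x runs along the bar to the pad end, z up. It starts in one bay of the rack, pad end sticking out 60 mm; its plain end is under the roof, out of reach there.
- coupon_pad (a point): Centre of the top face of the strip's pad: 56 mm from the bar's centre, 19 mm from its pad end, 13 mm above the bar's underside. Axes as coupon_centre. With the fingers on the pad end the pad cannot be got under the tester's head: lay the strip on the table and take it by its plain end.
- plain_strip: The other strip, which stays in the rack: plain dark flat bar 110 x 16 x 8 mm without a pad, in the other bay (50 mm to the side), sticking out 40 mm. Origin: centre of its underside; its y axis runs along it.
- rack: Low fixed pigeonhole rack, 110 deep (x) x 112 wide (y) x 46 mm high; origin: centre of its underside, on the table (z = 0). Two bays at y = +25 and -25 mm, open to its -x; a strip lies on the floor at z = 20 mm under a roof at 43 mm and is drawn out along -x (90 mm until clear); the table is clear for 200 mm before the mouth. Which bay holds which strip varies.
- tester: Fixed grey C-frame hardness tester, origin on the table below its point; x from its open front into the throat, y to its left, z up. Base plate 14 mm high, 130 wide, from x = -92 mm. Head: x = -42 (dial) to the column (62 to 110), 36 mm to either side, z = 78 to 175 mm. Column closes the throat from x = 62 mm.
- anvil_top (a point): Centre of the top of the round anvil (52 mm diameter), 36 mm above the table, exactly below the point; axes as the tester. The strip lies on the anvil and on the work rest, along x, pad end inwards, plain end overhanging the front. An end stop has its face at x = +23 mm and is 12 mm higher than the anvil.
- work_rest (a point): Middle of the top of the work rest, a bar 50 mm wide (y) and 12 mm thick, as high as the anvil, 80 mm in front of the point. For all the work: a welder's helmet stands fixed at the robot's left (x 0 to 0.34, y 0.22 to 0.52, z 0.13 to 0.49 m); an arm whose shoulder stands out to its left must keep its base turned right (below about -0.7 rad) and lean the gripper to reach left.
- spindle: Spindle with the steel point at its lower end; origin at the tip. With the lever latched the tip stands 27 mm above the anvil, so 14 mm above the pad of a strip lying there. It comes down 12.5 mm for each radian of the lever.
- test_button (a joint): Travel of the test button in m: 0 up, 0.008 fully down; it frees the lever on its way down (4 to 7 mm). Spring: 2 N at first, 5 N fully down. It dips by itself as the lever passes the latch on the way up and springs up once the lever has caught.
- button_top (a point): Centre of the top of the test button: black, round, 24 mm diameter, pressed straight down; on top of the head right above the point, 0.19 m above the table.
- load_lever (a joint): Angle of the loading lever in rad: about 0.04 latched up (forward and 60 degrees up at 0), growing as it sinks. A damper lets it down in 1 to 2 s, to 1.1 to 1.2 with the point on the pad of a strip in place, 1.4 with nothing there. To latch, lift it past 0 towards its stop at -0.09 and let go; it then rests at about 0.04. Lifting takes about 5 N.
- lever_knob (a point): Centre of the black grip at the end of the lever, 140 mm from the lever's axis: a short fat roller, 32 mm diameter and 26 mm wide along the tester's y, with flat end faces to pinch.
- lever_axis (a point): Middle of the lever's hub, on its axis, which runs along the tester's y: 30 mm behind, 80 mm to the right of and 94 mm above anvil_top. The lever swings in the tester's xz plane, forward of this point.

How it is judged:
By the outcome, as a careful person would: the job done as asked, in the order asked, and still so for the second after the job is handed in, with the robot touching nothing.
It also fails if it takes over 67 s, if anything falls off the work surface, if the arm or the gripper's body presses on something with over 40 N, if the wrist force passes 120 N, or if a joint passes its speed limit or range.

## Working session

There is one attempt and no reset: what is moved stays moved. The work goes in short steps, Python scripts to look and compute and a tool call to move; the robot and the scene stay as the last step left them, time stands still between calls to the robot, and variables do not carry over. Pictures are saved under pics/ and viewed, and the job is handed in when it is done.

Besides the shell and the picture viewer there is one more tool, called after "Request:" as a command line: name --pt "numbers of a row" for each row, then --argument value for the rest. arm_command: Moves the arm, as the interface text tells. Shifts and turns lie within -1 to 1; 1 stands for 0.25 m of shift or 45 degrees of turn. Its arguments: {"type":"object","properties":{"deltas":{"type":"array","items":{"type":"array","items":{"type":"number","minimum":-1,"maximum":1}}},"jaw":{"type":"number"},"squeeze":{"type":"number"}},"required":["deltas"]}

```bash
ls; mkdir -p pics
python3 - <<'E'
from station import env,camera,camera_model
import cv2,numpy as np
print(env.get_state())
for n in ["side","top","wrist"]:
    m=camera_model(n); print(n,np.round(m["mtx"],1).tolist(),np.round(m["R"],4).tolist(),np.round(m["t"],4).tolist())
    im=camera(n); cv2.imwrite(f"pics/{n}0.png",im[:,:,::-1])
E
```

```text
pics
{'t': 0.0, 'q': array([-1.40062390e+00,  1.24508242e-01,  1.65165041e+00, -4.07746519e-06,
        1.36747780e+00, -8.25959897e-02]), 'qvel': array([ 0.00065073, -0.00036244, -0.00024356,  0.00193746,  0.00160949,
        0.0012688 ]), 'joint_efforts': array([ 2.12769854e-03, -4.17604780e+01, -3.59932566e+01,  7.75349583e-02,
        4.92136495e-02, -1.64546173e-04]), 'position': array([ 0.16242193, -0.62873085,  0.21339895]), 'orientation': array([-3.11451021e+00, -3.95735483e-01,  1.46702655e-04]), 'force': array([ 1.06434929, -0.59398141,  0.38152438]), 'torque': array([-0.02162003,  0.01622509, -0.01837819]), 'opening': 0.09473330408411866}
side [[368.8, 0.0, 317.7], [0.0, 368.8, 197.2], [0.0, 0.0, 1.0]] [[0.9978, -0.0618, 0.0253], [-0.0026, -0.4152, -0.9097], [0.0668, 0.9076, -0.4144]] [-0.5348, 0.0363, 1.1749]
top [[461.3, 0.0, 318.9], [0.0, 461.3, 197.0], [0.0, 0.0, 1.0]] [[-0.0265, -0.9996, -0.0012], [-0.987, 0.0263, -0.1586], [0.1586, -0.003, -0.9873]] [-0.3163, 0.5309, 0.9376]
wrist [[323.5, 0.0, 315.9], [0.0, 323.5, 192.0], [0.0, 0.0, 1.0]] [[0.25, -0.9682, -0.0019], [-0.9364, -0.2423, 0.2539], [-0.2463, -0.0617, -0.9672]] [-0.6496, -0.0293, 0.3903]
```

View pics/side0.png

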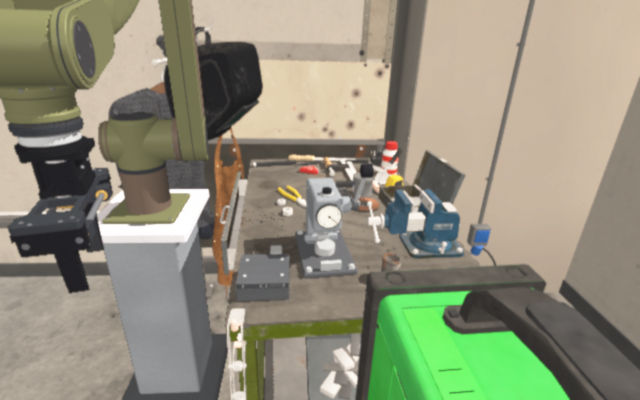

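View pics/top0.png

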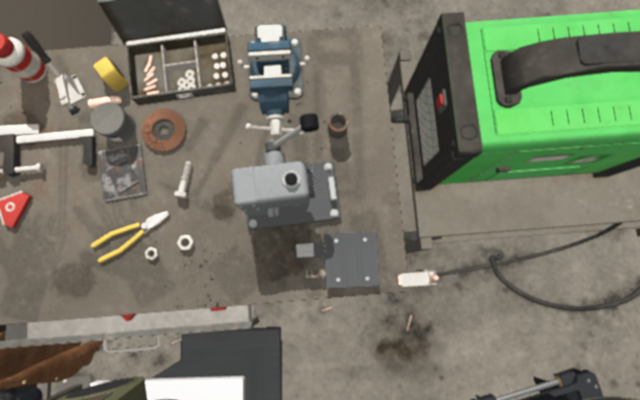

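View pics/wrist0.png

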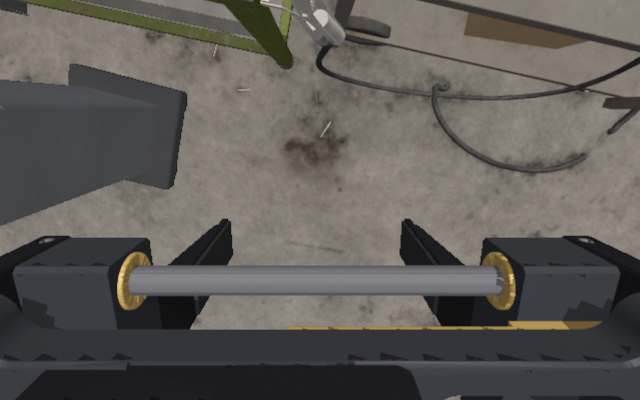

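```bash
cat > h.py <<'E'
import numpy as np,cv2
from scipy.spatial.transform import Rotation as Ro
def proj(m,X):
    c=m["R"]@np.asarray(X,float)+m["t"]; p=m["mtx"]@c; return p[:2]/p[2]
def ray(m,uv,z):
    d=m["R"].T@np.linalg.inv(m["mtx"])@np.array([uv[0],uv[1],1.]); o=-m["R"].T@m["t"]
    return o+d*(z-o[2])/d[2]
def crop(im,x0,y0,x1,y1,s,name):
    c=cv2.resize(im[y0:y1,x0:x1,::-1],None,fx=s,fy=s,interpolation=cv2.INTER_CUBIC); cv2.imwrite(name,c)
E
python3 - <<'E'
from h import *
a=cv2.imread('pics/top0.png')[:,:,::-1]
crop(a,220,100,400,300,4.4,'pics/t0c.png') if 0 else crop(a,225,155,385,295,5-0.2,'pics/t0c.png')
a=cv2.imread('pics/side0.png')[:,:,::-1]
crop(a,225,150,425,300,4,'pics/s0c.png')
E
```

```text
(no output)
```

View pics/t0c.png

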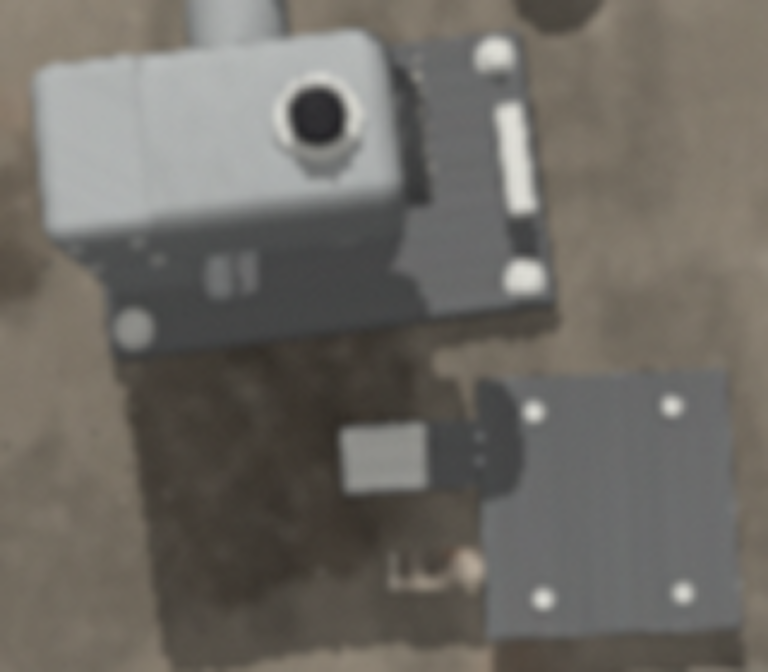

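View pics/s0c.png

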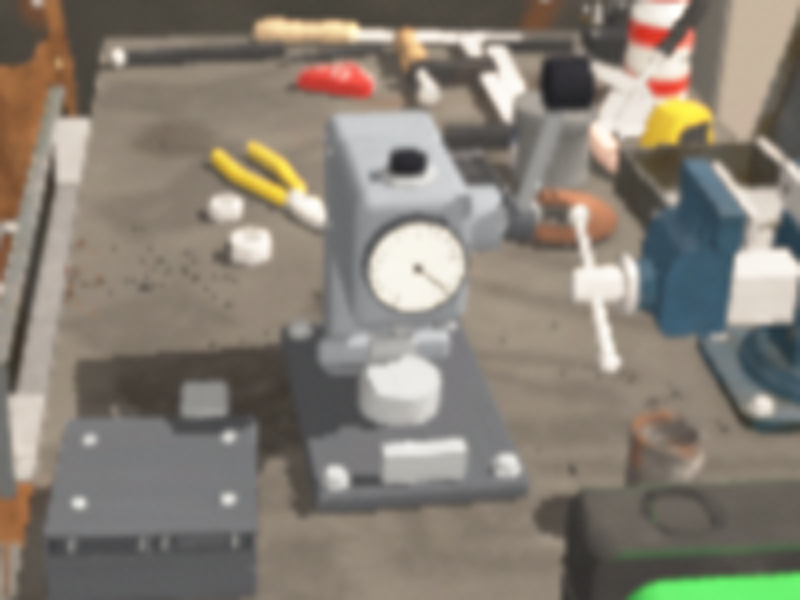

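Run:
```python
from h import *
from station import camera_model
T=camera_model("top")
f=lambda u,v:(225+(u+.5)/4.8-.5,155+(v+.5)/4.8-.5)
def p(n,u,v,z): print(n,np.round(ray(T,f(u,v),z),4))
p('padc',386,458,.033)
p('padcorners',340,428,.033);p('',427,424,.033);p('',429,490,.033);p('',344,494,.033)
p('rack roof corners',728,373,.046);p('',742,628,.046);p('',488,637,.046)
p('screws',672,406,.048);p('',683,593,.048);p('',543,599,.048);p('',534,412,.048)
p('button',317,115,.19)
p('base',525,35,.014);p('',553,303,.014);p('',117,355,.014)
p('rest',506,105,.036);p('',525,210,.036);p('rest',497,105,.036);p('',511,214,.036)
p('head',390,190,.175);p('',45,235,.175);p('',38,70,.175);p('',370,32,.175)
# knob full
print(ray(T,(309,122),.25))
```

```text
padc [ 0.4115 -0.2981  0.033 ]
padcorners [ 0.4252 -0.2781  0.033 ]
 [ 0.4259 -0.3164  0.033 ]
 [ 0.3971 -0.3166  0.033 ]
 [ 0.3964 -0.2793  0.033 ]
rack roof corners [ 0.4438 -0.4481  0.046 ]
 [ 0.3346 -0.449   0.046 ]
 [ 0.3337 -0.3404  0.046 ]
screws [ 0.43   -0.4229  0.048 ]
 [ 0.3501 -0.4242  0.048 ]
 [ 0.3491 -0.3643  0.048 ]
 [ 0.429 -0.363  0.048]
button [ 0.5337 -0.2795  0.19  ]
base [ 0.6046 -0.3657  0.014 ]
 [ 0.4801 -0.3745  0.014 ]
 [ 0.4617 -0.1773  0.014 ]
rest [ 0.5674 -0.3554  0.036 ]
 [ 0.5195 -0.3624  0.036 ]
rest [ 0.5675 -0.3513  0.036 ]
 [ 0.5179 -0.3561  0.036 ]
head [ 0.5068 -0.3061  0.175 ]
 [ 0.4929 -0.1743  0.175 ]
 [ 0.5573 -0.1714  0.175 ]
 [ 0.5689 -0.2997  0.175 ]
[ 0.61940101 -0.31610564  0.25      ]
```

Run:
```python
from h import *
a=cv2.imread('pics/top0.png')[:,:,::-1]
crop(a,225,95,345,165,6,'pics/t0d.png')
crop(a,285,230,365,290,10,'pics/t0e.png')
a=cv2.imread('pics/side0.png')[:,:,::-1]
crop(a,235,225,365,305,6,'pics/s0d.png')
```

```text
(no output)
```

View pics/t0d.png

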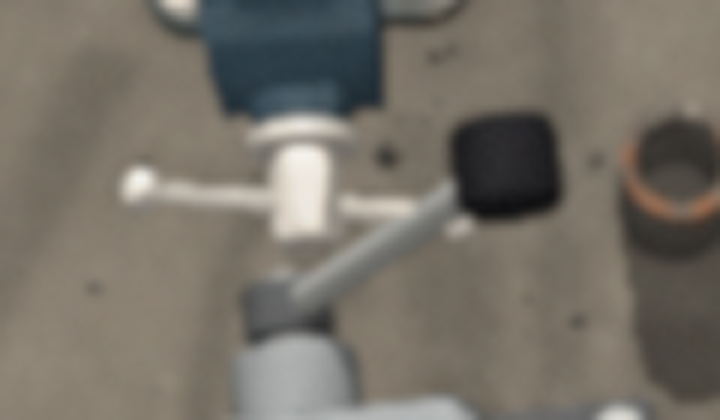

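View pics/t0e.png

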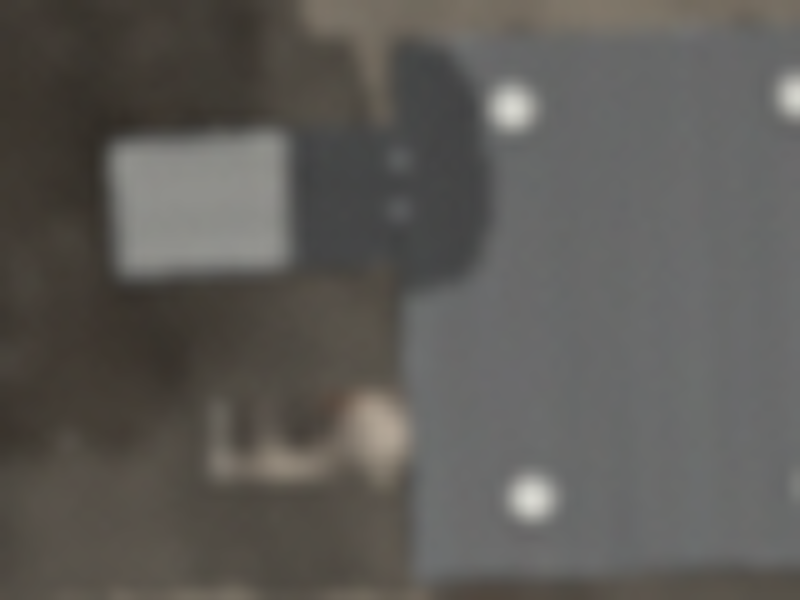

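View pics/s0d.png

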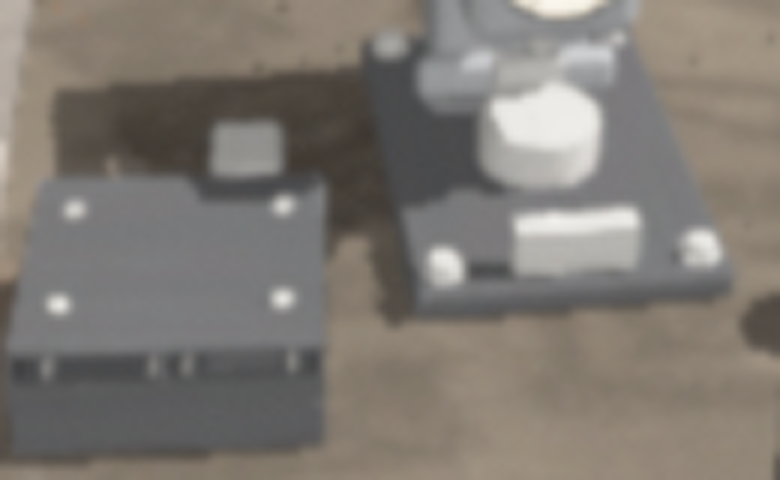

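```bash
cat >> h.py <<'E'
def tgtR(yaw,tilt):
    # tool y = (cos yaw, sin yaw,0); tool x ~ +world y (turned by yaw), fingers lean towards +y by tilt (deg)
    y=np.array([np.cos(yaw),np.sin(yaw),0]); f=np.array([-np.sin(yaw),np.cos(yaw),0]); t=np.deg2rad(tilt)
    z=f*np.sin(t)-np.array([0,0,np.cos(t)]); x=np.cross(y,z)
    return np.column_stack([x,y,z])
def plan(s,wps):
    R0=Ro.from_rotvec(s["orientation"]).as_matrix(); p0=s["position"]
    for p,R in wps:
        d=R0.T@(np.asarray(p)-p0)/.25; w=Ro.from_matrix(R0.T@R).as_rotvec()/(np.pi/4)
        print(np.round(np.r_[d,w],3).tolist())
def st():
    from station import env
    s=env.get_state(); R=Ro.from_rotvec(s["orientation"]).as_matrix()
    print('t',round(s["t"],2),'p',np.round(s["position"],4),'z',np.round(R[:,2],3),'y',np.round(R[:,1],3),'q',np.round(s["q"],3),'F',np.round(s["force"],1),'T',np.round(s["torque"],2),'op',round(s["opening"],4))
    open('log.txt','a').write(repr((list(s["q"]),list(s["position"]),list(s["orientation"])))+'\n')
    return s
E
python3 - <<'E'
from h import *
from station import camera_model
s=st()
m=camera_model("wrist"); R=Ro.from_rotvec(s["orientation"]).as_matrix()
print('cam in tool',R.T@(-m["R"].T@m["t"]-s["position"]), (m["R"]@R))
R1=tgtR(.014,0)
w=Ro.from_matrix(R.T@R1).as_rotvec()
Rm=R@Ro.from_rotvec(w*.5).as_matrix()
plan(s,[((.28,-.52,.2),Rm),((.40,-.40,.19),R1)])
E
```

```text
t 0.15 p [ 0.1624 -0.6289  0.2137] z [-0.     0.002 -1.   ] y [ 0.25  -0.968 -0.002] q [-1.401  0.124  1.651 -0.     1.368 -0.083] F [ 0.   0.4 -0.4] T [-0.04 -0.01 -0.01] op 0.0954
cam in tool [ 0.07069828  0.00062278 -0.17019142] [[-9.25685120e-05  9.99999995e-01  3.09728871e-05]
 [-9.67210977e-01 -8.16669656e-05 -2.53974249e-01]
 [-2.53974245e-01 -5.34673348e-05  9.67210980e-01]]
[0.564, -0.304, 0.055, -0.001, -0.001, -0.848]
[1.149, -0.649, 0.096, -0.002, -0.002, -1.696]
```

Request:
arm_command --pt "0.14 -0.08 0.01 0 0 -0.21" --pt "0.28 -0.15 0.03 0 0 -0.42" --pt "0.42 -0.23 0.04 0 0 -0.64" --pt "0.56 -0.3 0.055 0 0 -0.85" --pt "0.56 -0.3 0.055 0 0 -0.85" --jaw 0.46 --squeeze 50

```text
t: 0.78
position: [0.2807, -0.5199, 0.2002]
orientation: [-2.811, -1.399, -0.0]
force: [-0.7, -0.6, 0.0]
opening: 0.0506
```

Run:
```python
from h import *
s=st()
plan(s,[((.395,-.41,.19),tgtR(.014,0)),((.4,-.41,.19),tgtR(.014,15))])
```

```text
t 0.78 p [ 0.2807 -0.5199  0.2002] z [-0.     0.001 -1.   ] y [ 0.798 -0.603 -0.001] q [-1.167  0.005  1.8    0.     1.338 -0.519] F [-0.7 -0.6  0. ] T [ 0.02 -0.07 -0.06] op 0.0506
[0.626, 0.1, 0.041, -0.001, -0.001, -0.842]
[0.638, 0.116, 0.041, 0.109, 0.32, -0.837]
```

Request:
arm_command --pt "0.16 0.03 0.01 0.03 0.08 -0.2" --pt "0.32 0.06 0.02 0.06 0.16 -0.41" --pt "0.48 0.09 0.03 0.08 0.24 -0.62" --pt "0.64 0.116 0.04 0.11 0.32 -0.84" --pt "0.64 0.116 0.04 0.11 0.32 -0.84"

```text
t: 1.4
position: [0.4, -0.4116, 0.1899]
orientation: [-2.066, -2.094, -0.271]
force: [0.6, -0.3, -0.3]
opening: 0.0437
```

Run:
```python
from h import *
from station import camera,camera_model
s=st(); m=camera_model("wrist"); im=camera("wrist"); cv2.imwrite('pics/w1.png',im[:,:,::-1])
np.savez('w1.npz',**m)
print(proj(m,(.411,-.298,.033)),proj(m,(.534,-.279,.19)))
```

```text
t 1.4 p [ 0.4    -0.4116  0.1899] z [-0.005  0.259 -0.966] y [ 1.     0.014 -0.001] q [-0.967  0.107  1.728  0.144  1.527 -1.003] F [ 0.6 -0.3 -0.3] T [-0.16 -0.1  -0.02] op 0.0437
[328.30257841 108.64211525] [556.39904562   5.37601331]
```

View pics/w1.png

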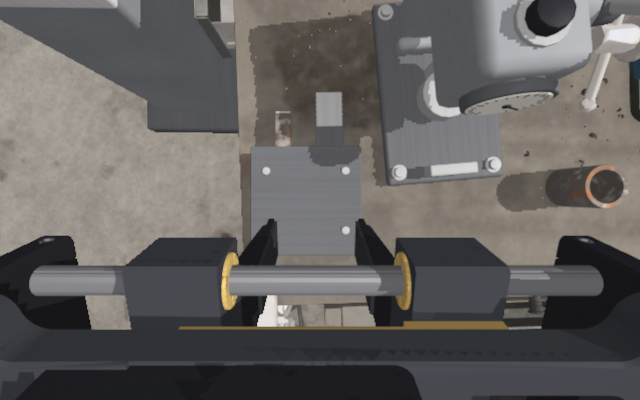

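Run:
```python
from h import *
a=cv2.imread('pics/w1.png')[:,:,::-1]
crop(a,240,80,370,175,6,'pics/w1c.png')
crop(a,365,0,575,200,3.8,'pics/w1d.png') if 0 else crop(a,370,0,580,155,3.8,'pics/w1d.png')
```

```text
(no output)
```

View pics/w1c.png

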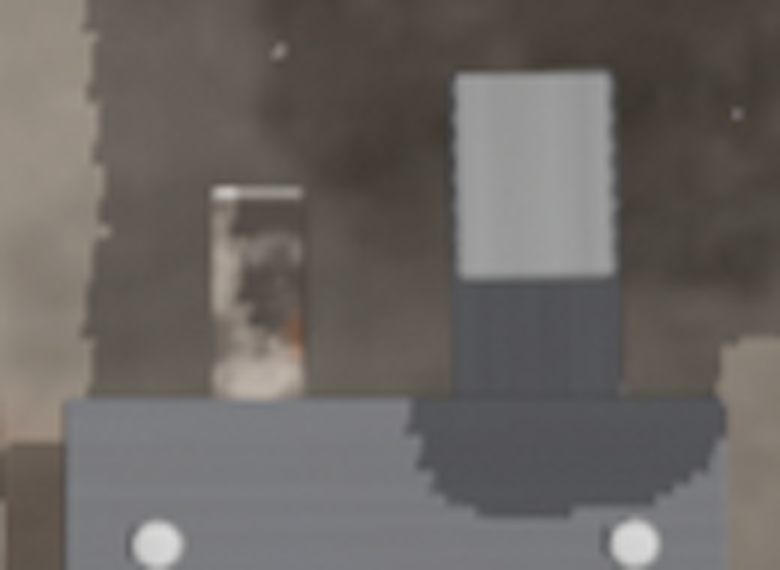

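View pics/w1d.png

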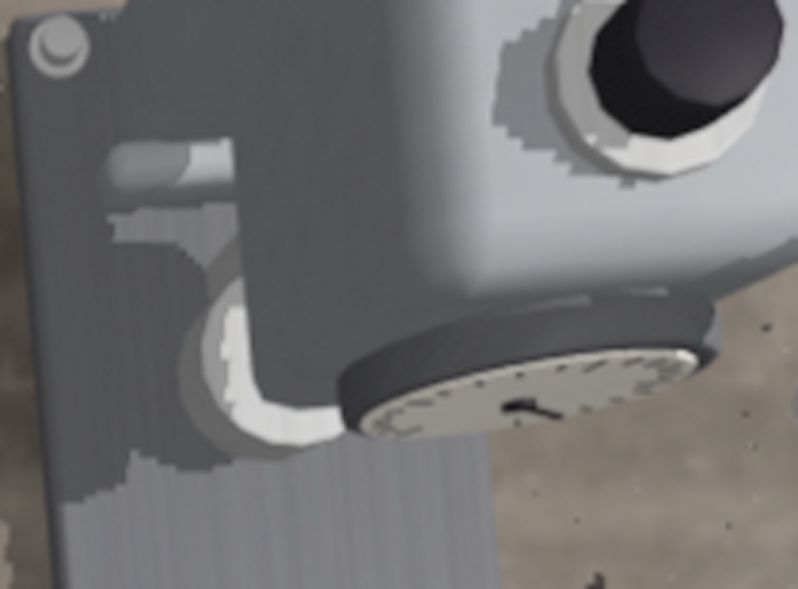

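Run:
```python
from h import *
m=dict(np.load('w1.npz'))
def g(x0,y0,s):
    return lambda u,v:(x0+(u+.5)/s-.5,y0+(v+.5)/s-.5)
f=g(240,80,6)
for n,u,v,z in [('pad',455,72,.033),('',611,71,.033),('',616,274,.033),('',458,279,.033),('bar',455,395,.03),('',620,395,.03),('roof',66,400,.046),('',726,398,.046),('screw',157,545,.047),('',635,545,.047),('plain',212,188,.028),('',303,188,.028)]:
    print(n,np.round(ray(m,f(u,v),z),4))
f=g(370,0,3.8)
for n,u,v,z in [('button',710,35,.19),('anvil low edge',290,445,.036),('anvil left',203,350,.036)]:
    print(n,np.round(ray(m,f(u,v),z),4))
f=lambda u,v:(u,v)
for n,u,v,z in [('basecorner',376,8,.014),('',391,185,.014),('',502,174,.014)]: print(n,np.round(ray(m,f(u,v),z),4))
s=st()
R=tgtR(.014,20)
plan(s,[((.4115,-.33,.10),R),((.4115,-.321,.05),R),((.4115,-.321,.017),R)])
```

```text
pad [ 0.3972 -0.2802  0.033 ]
 [ 0.4246 -0.2797  0.033 ]
 [ 0.4259 -0.3153  0.033 ]
 [ 0.3982 -0.3165  0.033 ]
bar [ 0.398  -0.3364  0.03  ]
 [ 0.4271 -0.336   0.03  ]
roof [ 0.3325 -0.3405  0.046 ]
 [ 0.4437 -0.3387  0.046 ]
screw [ 0.3483 -0.3648  0.047 ]
 [ 0.4286 -0.3638  0.047 ]
plain [ 0.3542 -0.2999  0.028 ]
 [ 0.3704 -0.2997  0.028 ]
button [ 0.5341 -0.281   0.19  ]
anvil low edge [ 0.5336 -0.3056  0.036 ]
anvil left [ 0.5094 -0.2798  0.036 ]
basecorner [ 0.4632 -0.1802  0.014 ]
 [ 0.4823 -0.3769  0.014 ]
 [ 0.6053 -0.363   0.014 ]
t 1.45 p [ 0.3992 -0.4123  0.1903] z [-0.004  0.258 -0.966] y [ 1.     0.012 -0.001] q [-0.968  0.106  1.728  0.143  1.527 -1.002] F [-0.1 -0.3 -0.6] T [-0.18 -0.14 -0.04] op 0.0439
[0.224, 0.054, 0.434, -0.001, 0.112, -0.003]
[0.208, 0.054, 0.636, -0.001, 0.112, -0.003]
[0.174, 0.054, 0.764, -0.001, 0.112, -0.003]
```

```bash
cat > fk.py <<'E'
from h import *
from scipy.optimize import least_squares
def rot(q):
    E=Ro.from_euler
    return E('z',q[0])*E('y',q[1])*E('y',q[2])*E('z',q[3])*E('y',q[4])*E('z',q[5])
def fk(q,P,C):
    h,a,b,e,c,L=P[:6]; E=Ro.from_euler
    A=E('z',q[0]); B=A*E('y',q[1]); D=B*E('y',q[2])
    R=D*E('z',q[3])*E('y',q[4])*E('z',q[5])
    wc=np.array([0,0,h])+A.apply([0,e,0])+B.apply([0,0,a])+D.apply([c,0,b])
    return wc,wc+R.apply([0,0,L]),R*C
def load():
    return [eval(l) for l in open('log.txt')]
def fit():
    D=load(); C=(rot(D[0][0]).inv()*Ro.from_rotvec(D[0][2]))
    f=lambda P:np.concatenate([fk(q,P,C)[1]-p for q,p,o in D]+[(P-P0)*.002])
    P0=np.array([.3,.45,.45,-.05,0,.35]); r=least_squares(f,P0)
    return r.x,C,np.abs(r.fun[:-6]).max(),[ (fk(q,r.x,C)[2].inv()*Ro.from_rotvec(o)).magnitude() for q,p,o in D]
def ik(p,R,P,C,q0):
    def g(q):
        _,t,r=fk(q,P,C); return np.r_[t-p,(r.inv()*Ro.from_matrix(R)).as_rotvec()*.3]
    s=least_squares(g,q0,bounds=([-2.61,-1.02,.03,-1.35,.32,-2.91],[2.61,2.33,2.71,4.49,2.68,2.91])); return s.x,np.abs(s.fun).max()
E
python3 - <<'E'
from fk import *
P,C,e,r=fit(); print(np.round(P,3),C.as_rotvec(),e,r)
D=load()
for n,p,yaw,t in [('pull',(.41,-.196,.017),.02,15),('pull',(.41,-.196,.017),.02,25),('place',(.545,-.387,.04),.09,0),('btn',(.534,-.28,.2),.09,30),('btn',(.534,-.28,.2),.09,45),('knob',(.618,-.312,.25),.09,30),('knob',(.618,-.312,.25),.09,45)]:
    q,e=ik(np.array(p),tgtR(yaw,t),P,C,D[-1][0]); print(n,t,np.round(q,2),round(e,5),np.round(fk(q,P,C)[0],3))
E
```

```text
[0.223 0.452 0.613 0.054 0.042 0.292] [-6.92381142e-16 -1.96532920e-16  1.57079633e+00] 2.4715241021544543e-06 [1.110225345381369e-16, 6.629093097084136e-16, 7.911023780085511e-16, 3.512375976460306e-16]
pull 15 [-0.69  0.01  2.15  0.22  1.16 -0.82] 0.0 [ 0.412 -0.272  0.299]
pull 25 [-0.76  0.1   2.09  0.32  1.28 -0.92] 0.0 [ 0.412 -0.319  0.282]
place 0 [-0.7   0.32  1.73  0.    1.09 -0.79] 0.0 [ 0.545 -0.387  0.332]
btn 30 [-0.74  0.25  1.6   0.35  1.69 -0.86] 0.0 [ 0.547 -0.425  0.453]
btn 45 [-0.79  0.38  1.52  0.49  1.87 -0.89] 0.0 [ 0.553 -0.486  0.407]
knob 30 [-0.7   0.41  1.32  0.37  1.79 -0.77] 0.0 [ 0.631 -0.457  0.503]
knob 45 [-0.75  0.52  1.24  0.54  1.96 -0.78] 0.0 [ 0.637 -0.518  0.457]
```

Request:
arm_command --pt "0.2 0.05 0.1 0 0 0" --pt "0.36 0.05 0.25 0 0 0" --pt "0.36 0.05 0.4 0 0 0" --pt "0.35 0.05 0.5 0 0 0" --pt "0.33 0.05 0.5 0 0 0"

```text
t: 2.08
position: [0.4084, -0.2994, 0.0897]
orientation: [-2.068, -2.09, -0.27]
force: [0.4, 0.6, -0.5]
opening: 0.0437
```

Run:
```python
from fk import *
s=st()
R=tgtR(.02,15)
plan(s,[((.412,-.308,.05),R),((.412,-.306,.018),R)])
```

```text
t 2.08 p [ 0.4084 -0.2994  0.0897] z [-0.006  0.26  -0.966] y [ 1.     0.011 -0.003] q [-0.838  0.042  1.976  0.176  1.329 -0.908] F [ 0.4  0.6 -0.5] T [-0.18 -0.1   0.04] op 0.0437
[-0.075, 0.014, 0.144, -0.001, -0.002, -0.012]
[-0.1, 0.015, 0.27, -0.001, -0.002, -0.012]
```

Run:
```python
from fk import *
s=st()
R=tgtR(.02,20)
plan(s,[((.412,-.308,.05),R),((.412,-.305,.018),R)])
```

```text
t 2.08 p [ 0.4084 -0.2994  0.0897] z [-0.006  0.26  -0.966] y [ 1.     0.011 -0.003] q [-0.838  0.042  1.976  0.176  1.329 -0.908] F [ 0.4  0.6 -0.5] T [-0.18 -0.1   0.04] op 0.0437
[-0.075, 0.014, 0.144, -0.0, 0.109, -0.012]
[-0.096, 0.015, 0.271, -0.0, 0.109, -0.012]
```

Request:
arm_command --pt "-0.07 0.014 0.07 0 0.11 -0.012" --pt "-0.075 0.014 0.145 0 0.11 -0.012" --pt "-0.085 0.015 0.21 0 0.11 -0.012" --pt "-0.096 0.015 0.265 0 0.11 -0.012" --pt "-0.096 0.015 0.27 0 0.11 -0.012"

```text
t: 2.7
position: [0.4132, -0.3046, 0.019]
orientation: [-2.007, -2.054, -0.354]
force: [-3.0, -0.1, -0.6]
opening: 0.0442
```

Run:
```python
from fk import *
from station import camera
s=st(); im=camera("wrist"); crop(im,160,60,480,260,2.5,'pics/w2.png')
im=camera("side"); crop(im,225,190,365,300,5.5,'pics/s2.png')
```

```text
t 2.7 p [ 0.4132 -0.3046  0.019 ] z [-0.007  0.341 -0.94 ] y [1.    0.023 0.001] q [-0.865  0.198  1.957  0.228  1.269 -0.987] F [-3.  -0.1 -0.6] T [-0.35  0.07  0.05] op 0.0442
```

View pics/w2.png

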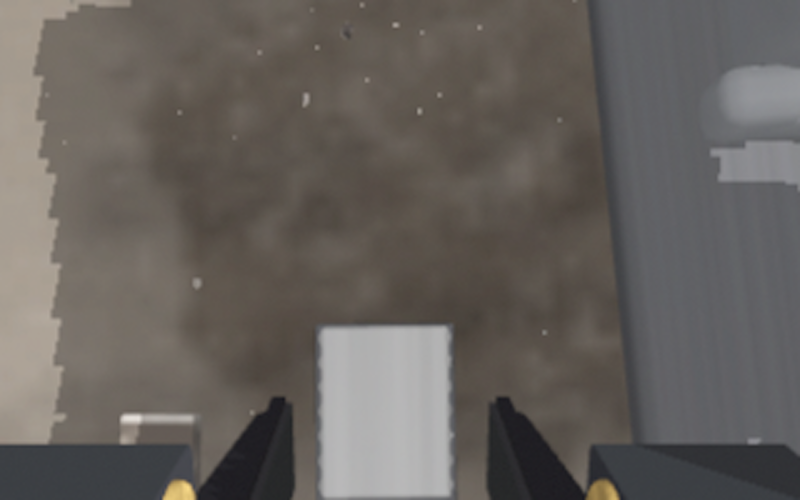

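View pics/s2.png

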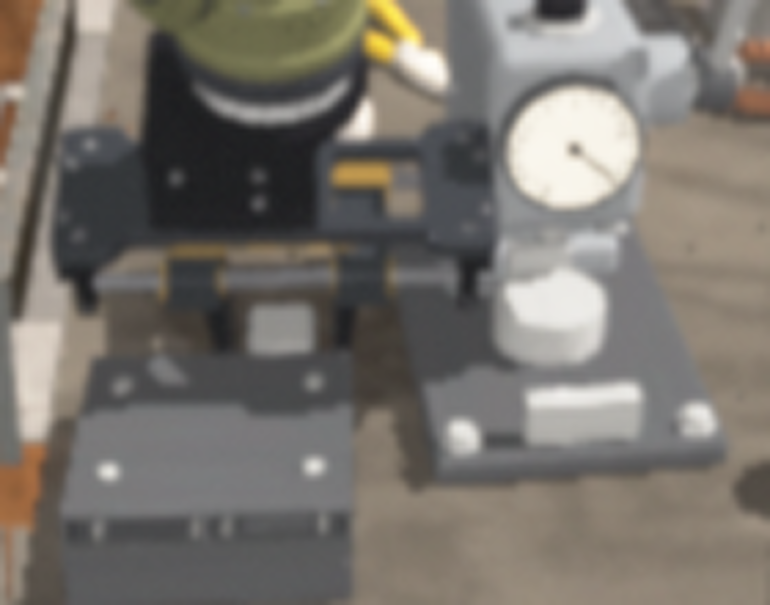

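```bash
cat >> h.py <<'E'
def tgtR2(yaw,tilt,roll):
    f=np.array([-np.sin(yaw),np.cos(yaw),0])
    return Ro.from_rotvec(-np.deg2rad(roll)*f).as_matrix()@tgtR(yaw,tilt)
E
python3 - <<'E'
from fk import *
s=st()
P,C,e,r=fit(); print(np.round(P,3),e)
for y in (-.305,-.195):
  q,e=ik(np.array((.415,y,.015)),tgtR2(.02,20,16),P,C,s["q"]); print(np.round(q,2),e)
R=tgtR2(.02,20,16);print(R)
# body corners at end
p=np.array((.415,-.195,.015))
for a in(-.0375,.0375):
  for zz in (-.078,-.13): 
    print(np.round(p+R@[a,.09,zz],3), np.round(p+R@[a,-.09,zz],3))
plan(s,[((.4145,-.305,.017),tgtR2(.02,20,9)),((.415,-.305,.015),R)])
E
```

```text
t 2.8 p [ 0.4135 -0.305   0.0198] z [-0.006  0.341 -0.94 ] y [1.    0.023 0.002] q [-0.865  0.197  1.956  0.228  1.27  -0.987] F [-2.8  0.8 -1.5] T [-0.27  0.14  0.23] op 0.0437
[0.223 0.452 0.613 0.054 0.042 0.292] 1.0864996410342442e-06
[-0.97  0.12  2.07  0.46  1.15 -1.28] 1.6578418846058263e-10
[-0.83 -0.05  2.25  0.49  1.09 -1.17] 1.0906553438161382e-13
[[-0.11304727  0.96106945  0.25212264]
 [ 0.93761934  0.01922395  0.34713168]
 [ 0.32877086  0.27563736 -0.90329052]]
[ 0.486 -0.256  0.098] [ 0.313 -0.259  0.048]
[ 0.473 -0.274  0.145] [ 0.3   -0.277  0.095]
[ 0.478 -0.185  0.123] [ 0.305 -0.189  0.073]
[ 0.464 -0.203  0.17 ] [ 0.291 -0.207  0.12 ]
[-0.004, 0.004, 0.01, -0.187, 0.001, -0.064]
[-0.007, 0.006, 0.018, -0.334, 0.001, -0.117]
```

Run:
```python
from fk import *
s=st()
P,C,e,r=fit()
for pt in (8,12):
  R=tgtR2(.02,pt,16)
  for y in (-.305,-.195):
    q,e=ik(np.array((.415,y,.015)),R,P,C,s["q"]); print(pt,np.round(q,2),e)
    p=np.array((.415,y,.015))
    for a in(-.0375,.0375):
        print(np.round(p+R@[a,.09,-.078],3), np.round(p+R@[a,-.09,-.078],3))
  plan(s,[((.4145,-.305,.018),tgtR2(.02,.5*(20+pt),8)),((.415,-.305,.015),R)])
```

```text
t 2.8 p [ 0.4135 -0.305   0.0198] z [-0.006  0.341 -0.94 ] y [1.    0.023 0.002] q [-0.865  0.197  1.956  0.228  1.27  -0.987] F [-2.8  0.8 -1.5] T [-0.27  0.14  0.23] op 0.0437
8 [-0.91 -0.    2.18  0.38  0.95 -1.17] 4.400646513857963e-15
[ 0.483 -0.352  0.109] [ 0.31  -0.355  0.059]
[ 0.478 -0.277  0.119] [ 0.305 -0.281  0.069]
8 [-0.75 -0.17  2.33  0.37  0.91 -1.01] 9.729717032058716e-14
[ 0.483 -0.242  0.109] [ 0.31  -0.245  0.059]
[ 0.478 -0.167  0.119] [ 0.305 -0.171  0.069]
[-0.003, 0.004, 0.007, -0.169, -0.132, -0.048]
[-0.007, 0.006, 0.018, -0.345, -0.264, -0.082]
12 [-0.94  0.04  2.14  0.41  1.02 -1.21] 3.3304854478444223e-09
[ 0.484 -0.357  0.106] [ 0.311 -0.36   0.056]
[ 0.478 -0.283  0.121] [ 0.305 -0.287  0.071]
12 [-0.78 -0.13  2.31  0.42  0.97 -1.07] 5.5941362653300075e-14
[ 0.484 -0.247  0.106] [ 0.311 -0.25   0.056]
[ 0.478 -0.173  0.121] [ 0.305 -0.177  0.071]
[-0.003, 0.004, 0.007, -0.168, -0.087, -0.051]
[-0.007, 0.006, 0.018, -0.341, -0.176, -0.094]
```

Run:
```python
from h import *
from station import camera_model
T=camera_model("top");S=camera_model("side")
for z in (0,.05,.1,.15): 
    X=ray(T,(252,312),z); print(z,np.round(X,3),proj(S,X))
a=cv2.imread('pics/side0.png')[:,:,::-1]; crop(a,190,120,310,300,3.3,'pics/s0r.png')
a=cv2.imread('pics/top0.png')[:,:,::-1]; crop(a,60,250,300,400,3.3,'pics/t0r.png')
```

```text
0 [ 0.285 -0.181  0.   ] [231.83268536 236.86945082]
0.05 [ 0.289 -0.188  0.05 ] [231.64534303 222.30649518]
0.1 [ 0.293 -0.196  0.1  ] [231.44762154 206.93672142]
0.15 [ 0.297 -0.203  0.15 ] [231.23863378 190.69117016]
```

View pics/s0r.png

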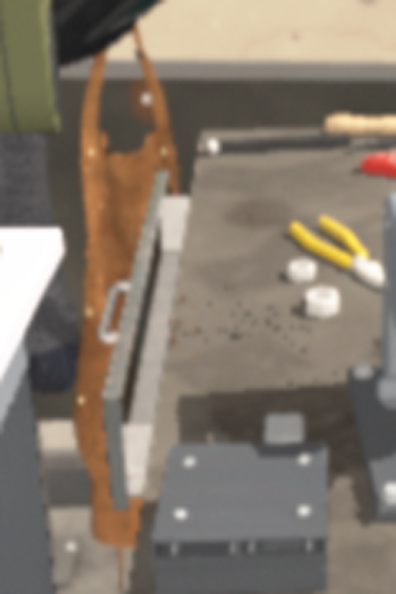

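View pics/t0r.png

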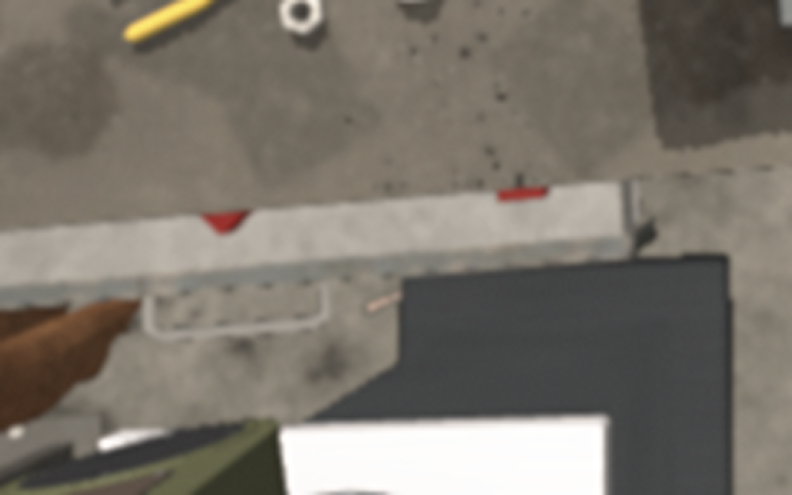

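Request:
arm_command --pt "0 0.005 0 -0.16 0 -0.05" --pt "-0.005 0.006 0.01 -0.34 -0.08 -0.09" --pt "-0.007 0.006 0.018 -0.34 -0.22 -0.088" --pt "-0.007 0.006 0.018 -0.34 -0.22 -0.088"

```text
t: 3.3
position: [0.4159, -0.3047, 0.0162]
orientation: [2.093, 2.192, 0.489]
force: [0.2, 0.4, 0.0]
opening: 0.0438
```

Run:
```python
from fk import *
from station import camera
s=st(); im=camera("wrist"); crop(im,160,60,480,260,2.5,'pics/w3.png')
```

```text
t 3.3 p [ 0.4159 -0.3047  0.0162] z [ 0.268  0.178 -0.947] y [0.961 0.021 0.276] q [-0.922  0.016  2.158  0.396  0.984 -1.192] F [0.2 0.4 0. ] T [-0.15  0.01 -0.05] op 0.0438
```

View pics/w3.png

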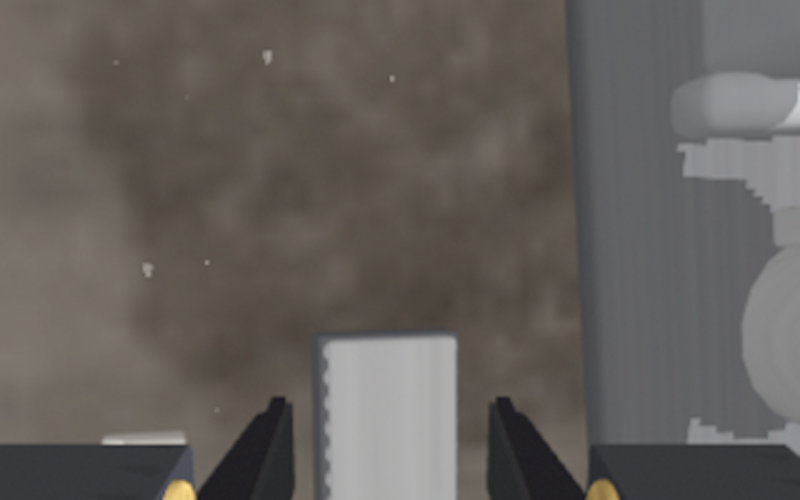

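Request:
arm_command --pt "0 0 0 0 0 0" --pt "0 0 0 0 0 0" --pt "0 0 0 0 0 0" --pt "0 0 0 0 0 0" --jaw 0 --squeeze 50

```text
t: 3.85
position: [0.4162, -0.3063, 0.0155]
orientation: [2.095, 2.19, 0.488]
force: [0.4, -1.0, 1.5]
opening: 0.0295
```

Run:
```python
from fk import *
from station import camera
s=st(); im=camera("wrist"); crop(im,160,60,480,260,2.5,'pics/w4.png')
im=camera("side"); crop(im,225,190,365,300,5.5,'pics/s4.png')
R=Ro.from_rotvec(s["orientation"]).as_matrix()
plan(s,[(s["position"]+d,R) for d in ([0,.01,.003],[-.003,.06,.003],[-.004,.105,.003])])
```

```text
t 3.85 p [ 0.4162 -0.3063  0.0155] z [ 0.268  0.177 -0.947] y [0.961 0.019 0.276] q [-0.924  0.02   2.155  0.396  0.983 -1.192] F [ 0.4 -1.   1.5] T [-0.3  -0.22 -0.09] op 0.0295
[0.041, 0.004, -0.004, 0.0, 0.0, 0.0]
[0.239, -0.004, 0.028, 0.0, 0.0, 0.0]
[0.416, -0.004, 0.059, 0.0, 0.0, 0.0]
```

View pics/w4.png

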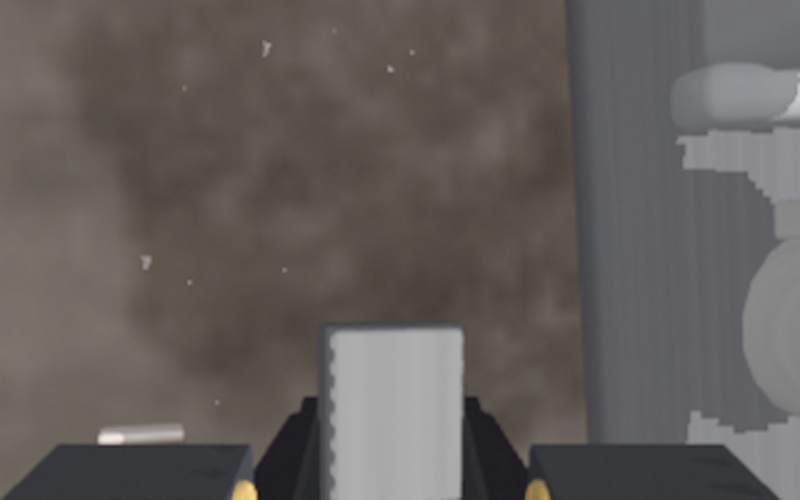

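View pics/s4.png

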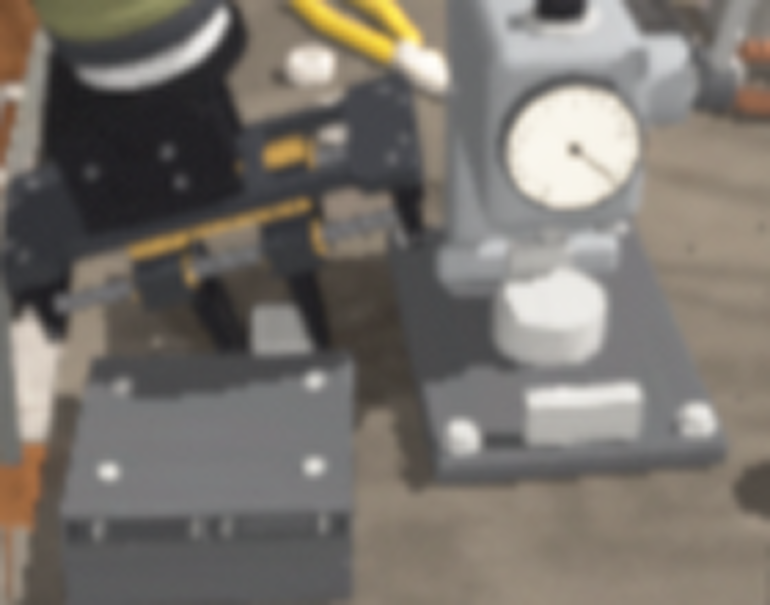

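Request:
arm_command --pt "0.04 0.0 -0.004 0 0 0" --pt "0.12 -0.002 0.01 0 0 0" --pt "0.2 -0.003 0.022 0 0 0" --pt "0.28 -0.003 0.036 0 0 0" --pt "0.36 -0.004 0.05 0 0 0" --pt "0.416 -0.004 0.059 0 0 0" --pt "0.416 -0.004 0.059 0 0 0"

```text
t: 4.82
position: [0.4115, -0.1995, 0.0181]
orientation: [2.094, 2.193, 0.488]
force: [0.5, 0.5, -3.5]
opening: 0.0293
```

Run:
```python
from fk import *
from station import camera
s=st(); im=camera("wrist"); crop(im,160,60,480,260,2.5,'pics/w5.png')
im=camera("side"); crop(im,225,190,365,300,5.5,'pics/s5.png')
im=camera("top"); crop(im,225,155,385,295,4.8,'pics/t5.png')
```

```text
t 4.83 p [ 0.4115 -0.1995  0.0181] z [ 0.267  0.179 -0.947] y [0.961 0.021 0.275] q [-0.775 -0.161  2.319  0.396  0.953 -1.048] F [ 0.5  0.5 -3.5] T [-0.14  0.23 -0.05] op 0.0293
```

View pics/t5.png

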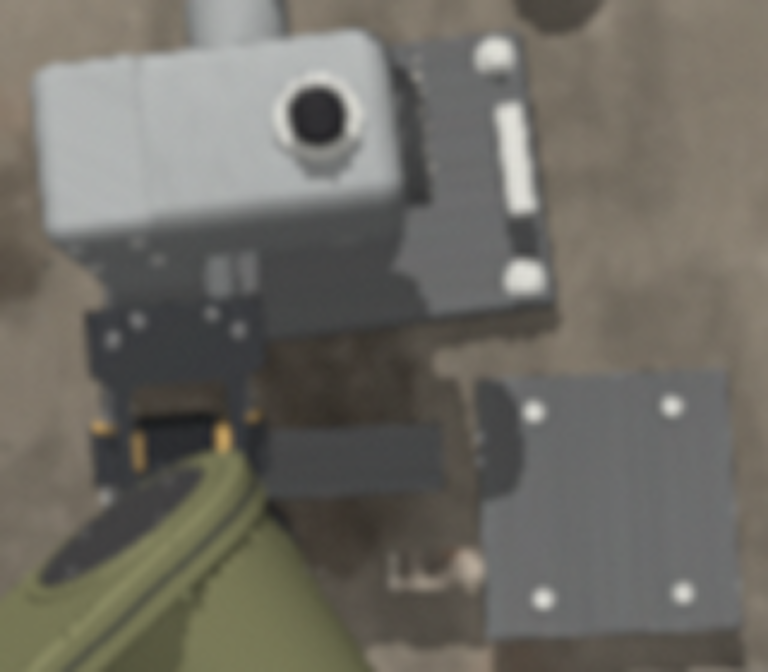

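View pics/s5.png

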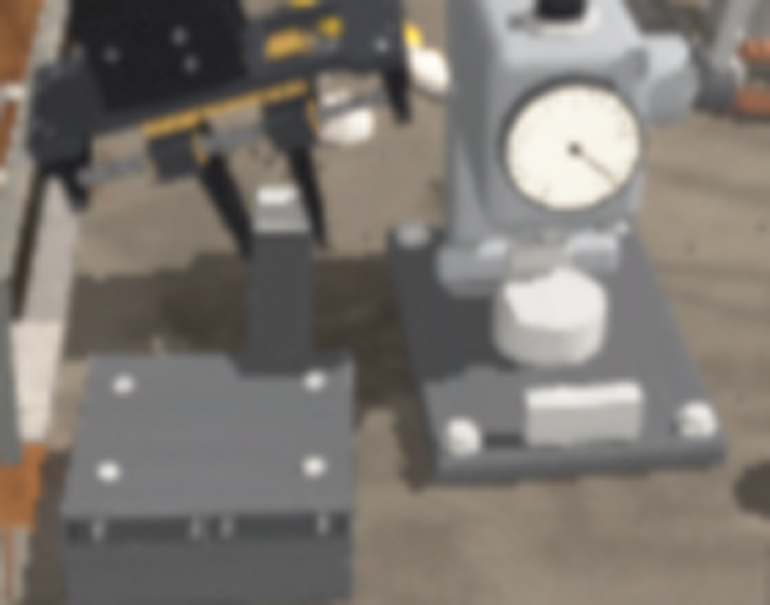

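Run:
```python
from fk import *
s=st()
P,C,e,r=fit()
R1=tgtR(.02,11);R2=tgtR(.02,15)
for p,R in [((.377,-.165,.03),R1),((.377,-.165,.006),R2)]:
    q,e=ik(np.array(p),R,P,C,s["q"]); print(np.round(q,2),e)
R0=Ro.from_rotvec(s["orientation"]).as_matrix()
plan(s,[((.395,-.18,.03),R0),((.377,-.165,.03),R1),((.377,-.165,.006),R2)])
```

```text
t 4.97 p [ 0.4121 -0.2013  0.0186] z [ 0.268  0.177 -0.947] y [0.961 0.019 0.275] q [-0.777 -0.159  2.316  0.396  0.953 -1.048] F [ 1.9 -0.6 -3.3] T [-0.12  0.16 -0.04] op 0.0297
[-0.65 -0.15  2.27  0.16  1.15 -0.75] 2.414504179926169e-10
[-0.69 -0.07  2.25  0.22  1.14 -0.82] 7.039245852880073e-11
[0.096, -0.051, -0.046, 0.0, 0.0, 0.0]
[0.16, -0.119, -0.055, 0.349, 0.024, 0.065]
[0.144, -0.146, 0.036, 0.347, 0.113, 0.077]
```

Run:
```python
from fk import *
s=st()
P,C,e,r=fit()
R0=Ro.from_rotvec(s["orientation"]).as_matrix()
W=[((.395,-.185,.035),R0),((.377,-.17,.035),tgtR2(.02,17,8)),((.377,-.17,.03),tgtR2(.02,17,1)),((.377,-.17,.01),tgtR(.02,17)),((.377,-.17,.006),tgtR(.02,17))]
for p,R in W:
    q,e=ik(np.array(p),R,P,C,s["q"]); print(np.round(q,2),e)
plan(s,W)
```

```text
t 4.97 p [ 0.4121 -0.2013  0.0186] z [ 0.268  0.177 -0.947] y [0.961 0.019 0.275] q [-0.777 -0.159  2.316  0.396  0.953 -1.048] F [ 1.9 -0.6 -3.3] T [-0.12  0.16 -0.04] op 0.0297
[-0.78 -0.25  2.36  0.38  1.   -1.03] 7.743805596760467e-15
[-0.77 -0.17  2.3   0.33  1.16 -0.97] 8.199274592612937e-13
[-0.72 -0.1   2.24  0.25  1.21 -0.85] 5.092360699787689e-11
[-0.71 -0.06  2.24  0.24  1.17 -0.85] 3.387645997054988e-11
[-0.71 -0.05  2.24  0.24  1.16 -0.85] 2.8604801860510064e-11
[0.08, -0.046, -0.069, 0.0, 0.0, 0.0]
[0.143, -0.114, -0.077, 0.173, 0.157, 0.041]
[0.14, -0.12, -0.059, 0.324, 0.157, 0.078]
[0.127, -0.142, 0.017, 0.346, 0.157, 0.083]
[0.124, -0.146, 0.032, 0.346, 0.157, 0.083]
```

Request:
arm_command --pt "0.04 -0.023 -0.035 0 0 0" --pt "0.08 -0.046 -0.069 0 0 0" --pt "0.11 -0.08 -0.073 0.09 0.08 0.02" --pt "0.143 -0.114 -0.077 0.17 0.157 0.04" --pt "0.14 -0.12 -0.06 0.32 0.157 0.08" --pt "0.135 -0.13 -0.02 0.346 0.157 0.083" --pt "0.127 -0.142 0.017 0.346 0.157 0.083" --pt "0.127 -0.142 0.017 0.346 0.157 0.083"

```text
t: 5.98
position: [0.3763, -0.1692, 0.0091]
orientation: [-2.039, -2.08, -0.306]
force: [1.1, 0.8, 0.2]
opening: 0.0296
```

Run:
```python
from fk import *
from station import camera
s=st(); 
im=camera("side"); crop(im,225,190,365,300,5.5,'pics/s6.png')
```

```text
t 5.97 p [ 0.3763 -0.1692  0.0091] z [-0.006  0.294 -0.956] y [ 1.    0.02 -0.  ] q [-0.711 -0.055  2.237  0.24   1.173 -0.848] F [1.1 0.8 0.2] T [-0.2  -0.39  0.14] op 0.0296
```

View pics/s6.png

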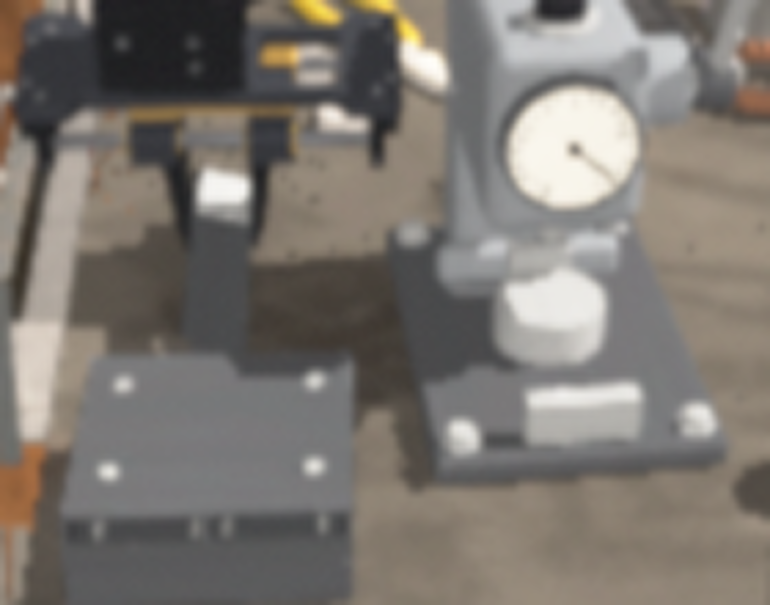

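Request:
arm_command --pt "-0.003 0 0.01 0 0 0" --pt "-0.003 0 0.01 0 0 0"

```text
t: 6.28
position: [0.3764, -0.1692, 0.0073]
orientation: [-2.039, -2.08, -0.306]
force: [1.4, 3.2, 1.1]
opening: 0.0294
```

Request:
arm_command --pt "0 0 0 0 0 0" --pt "0 0 0 0 0 0" --jaw 0.5

```text
t: 6.52
position: [0.3766, -0.1697, 0.0072]
orientation: [-2.04, -2.08, -0.305]
force: [0.8, -0.5, -0.7]
opening: 0.0439
```

Run:
```python
from fk import *
from station import camera
s=st(); 
im=camera("side"); crop(im,225,190,365,300,5.5,'pics/s7.png')
R=tgtR(.02,17)
plan(s,[((.376,-.2,.09),R),((.376,-.3,.12),R),((.376,-.32,.12),tgtR(.02,5))])
```

```text
t 6.53 p [ 0.3766 -0.1697  0.0072] z [-0.006  0.293 -0.956] y [ 1.     0.02  -0.001] q [-0.711 -0.051  2.237  0.239  1.168 -0.848] F [ 0.8 -0.5 -0.7] T [-0.21 -0.07  0.05] op 0.0439
[-0.019, -0.005, -0.352, -0.001, -0.0, -0.0]
[-0.366, -0.013, -0.584, -0.001, -0.0, -0.0]
[-0.443, -0.015, -0.607, -0.001, -0.267, -0.0]
```

View pics/s7.png

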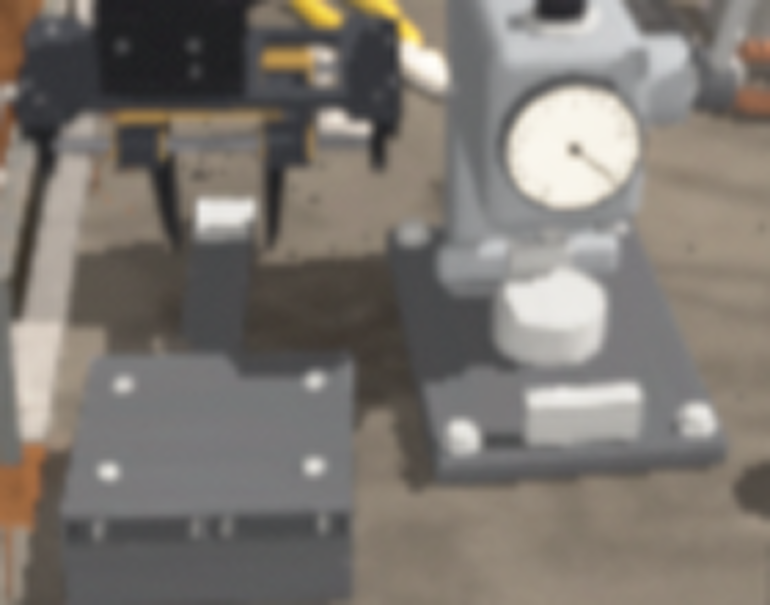

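Request:
arm_command --pt "0 0 -0.18 0 0 0" --pt "-0.03 0 -0.36 0 0 0" --pt "-0.14 0 -0.46 0 0 0" --pt "-0.28 0 -0.54 0 -0.1 0" --pt "-0.4 0 -0.59 0 -0.2 0" --pt "-0.443 0 -0.607 0 -0.267 0" --pt "-0.443 0 -0.607 0 -0.267 0"

```text
t: 7.45
position: [0.3795, -0.319, 0.1194]
orientation: [-2.153, -2.197, -0.095]
force: [-0.8, -0.1, -0.6]
opening: 0.0475
```

Run:
```python
from fk import *
from station import camera,camera_model
s=st(); m=camera_model("wrist"); im=camera("wrist"); np.savez('w8.npz',**m)
cv2.imwrite('pics/w8.png',im[:,:,::-1]); crop(im,240,40,440,190,4,'pics/w8c.png')
T=camera("top"); crop(T,225,195,385,295,5,'pics/t8.png')
```

```text
t 7.45 p [ 0.3795 -0.319   0.1194] z [-0.003  0.089 -0.996] y [ 1.     0.02  -0.001] q [-0.841 -0.099  2.043  0.06   1.267 -0.881] F [-0.8 -0.1 -0.6] T [-0.03 -0.16 -0.  ] op 0.0475
```

View pics/w8c.png

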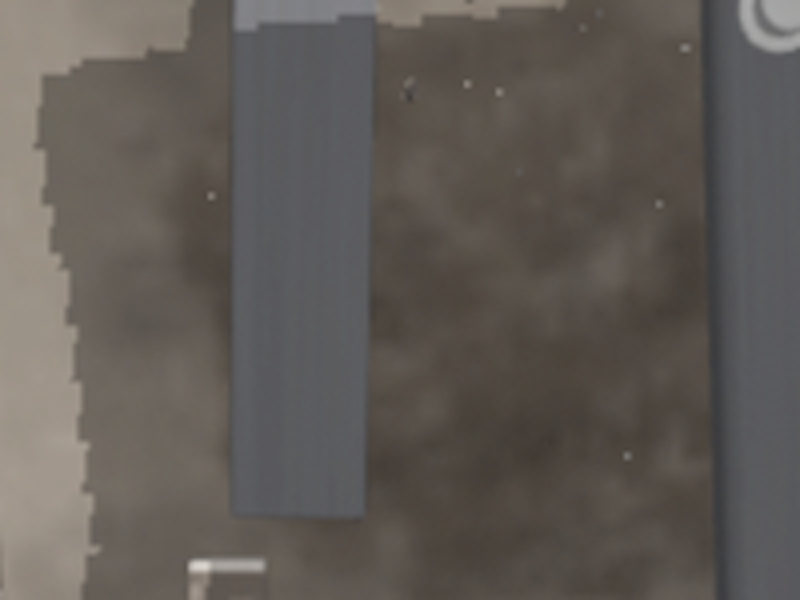

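View pics/t8.png

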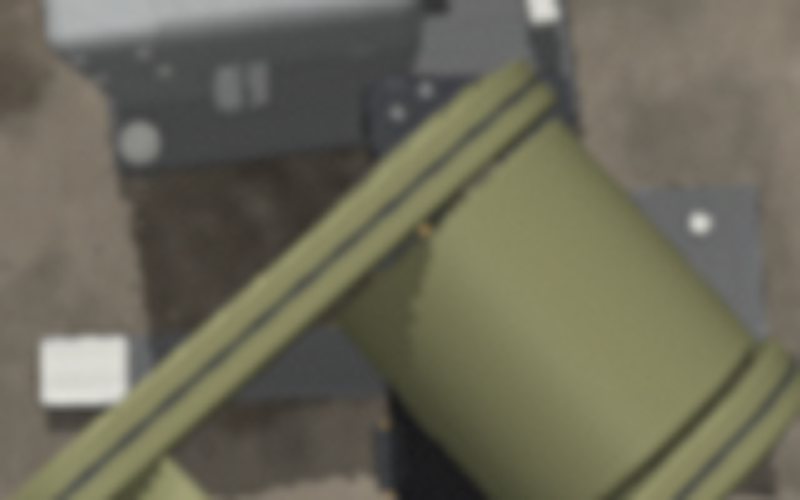

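Run:
```python
from fk import *
from station import camera_model
m=dict(np.load('w8.npz'));T=camera_model("top")
f=lambda u,v:(240+(u+.5)/4-.5,40+(v+.5)/4-.5)
c=[]
for u,v in [(234,516),(364,517),(374,200),(234,200),(234,28),(375,14)]:
    X=ray(m,f(u,v),.01); c.append(X); print(np.round(X,4))
f=lambda u,v:(225+(u+.5)/5-.5,195+(v+.5)/5-.5)
for u,v in [(41,337),(127,337),(130,402),(43,407)]: print('pad top',np.round(ray(T,f(u,v),.013),4))
```

```text
[ 0.3628 -0.2916  0.01  ]
[ 0.3915 -0.2912  0.01  ]
[ 0.3917 -0.2238  0.01  ]
[ 0.362  -0.2244  0.01  ]
[ 0.3616 -0.19    0.01  ]
[ 0.3908 -0.1867  0.01  ]
pad top [ 0.391  -0.1424  0.013 ]
pad top [ 0.3901 -0.1792  0.013 ]
pad top [ 0.3626 -0.1804  0.013 ]
pad top [ 0.3615 -0.1433  0.013 ]
```

Run:
```python
from fk import *
s=st()
R=tgtR(.01,10)
plan(s,[((.377,-.275,.06),R),((.377,-.2685,.012),R),((.377,-.2685,.003),R)])
```

```text
t 7.55 p [ 0.3794 -0.3187  0.1191] z [-0.003  0.09  -0.996] y [ 1.     0.021 -0.002] q [-0.841 -0.099  2.043  0.06   1.267 -0.882] F [-0.  -1.  -0.5] T [-0.08 -0.11  0.03] op 0.0477
[0.153, -0.006, 0.251, -0.004, 0.108, 0.013]
[0.162, -0.005, 0.445, -0.004, 0.108, 0.013]
[0.158, -0.005, 0.48, -0.004, 0.108, 0.013]
```

Request:
arm_command --pt "0.08 -0.005 0.12 0 0.06 0.01" --pt "0.153 -0.006 0.25 -0.004 0.108 0.013" --pt "0.16 -0.005 0.36 -0.004 0.108 0.013" --pt "0.161 -0.005 0.45 -0.004 0.108 0.013" --pt "0.158 -0.005 0.48 -0.004 0.108 0.013" --pt "0.158 -0.005 0.48 -0.004 0.108 0.013"

```text
t: 8.3
position: [0.3756, -0.267, 0.002]
orientation: [-2.115, -2.136, -0.187]
force: [-1.4, 2.0, 3.1]
opening: 0.0474
```

Run:
```python
from fk import *
s=st()
```

```text
t 8.3 p [ 0.3756 -0.267   0.002 ] z [-0.005  0.179 -0.984] y [ 1.     0.01  -0.003] q [-0.811  0.028  2.152  0.134  1.099 -0.89 ] F [-1.4  2.   3.1] T [0.31 0.17 0.05] op 0.0474
```

Slight fingertip contact with the table; close the gripper firmly.

Request:
arm_command --pt "0 0 -0.002 0 0 0" --pt "0 0 -0.002 0 0 0" --pt "0 0 -0.002 0 0 0" --pt "0 0 -0.002 0 0 0" --jaw 0 --squeeze 60

```text
t: 8.8
position: [0.3771, -0.2695, 0.0037]
orientation: [-2.12, -2.141, -0.185]
force: [1.3, 0.8, -2.2]
opening: 0.0293
```

Run:
```python
from fk import *
s=st()
R=tgtR(.01,10)
p=s["position"]
plan(s,[(p+[0,0,.03],R),(p+[0,0,.07],R)])
```

```text
t 8.8 p [ 0.3771 -0.2695  0.0037] z [-0.001  0.173 -0.985] y [1.    0.009 0.001] q [-0.812  0.027  2.15   0.133  1.096 -0.89 ] F [ 1.3  0.8 -2.2] T [ 0.03 -0.16 -0.03] op 0.0293
[0.021, 0.0, -0.118, 0.001, 0.001, -0.001]
[0.048, 0.0, -0.276, 0.001, 0.001, -0.001]
```

Request:
arm_command --pt "0.01 0 -0.06 0 0 0" --pt "0.021 0 -0.12 0 0 0" --pt "0.035 0 -0.2 0 0 0" --pt "0.048 0 -0.276 0 0 0" --pt "0.06 0 -0.36 0 0 0" --pt "0.06 0 -0.37 0 0 0"

```text
t: 9.55
position: [0.3785, -0.2725, 0.1006]
orientation: [-2.124, -2.146, -0.185]
force: [0.6, -1.4, -3.3]
opening: 0.0292
```

Run:
```python
from fk import *
from station import camera,camera_model
s=st()
P,C,e,r=fit()
im=camera("side"); crop(im,225,160,365,300,4.2,'pics/s9.png')
w1=dict(np.load('w1.npz'));print('can',[ray(w1,(604,187),z) for z in(.05,.08)],ray(camera_model("top"),(338,122),.06))
W=[((.377,-.37,.1),tgtR(.03,10)),((.40,-.47,.1),tgtR(.06,10)),((.48,-.485,.09),tgtR(.094,10)),((.5535,-.485,.08),tgtR(.094,10)),((.5535,-.485,.05),tgtR(.094,10)),((.5444,-.3883,.044),tgtR(.094,10))]
for p,R in W:
    q,e=ik(np.array(p),R,P,C,s["q"]); print(np.round(q,2),e)
plan(s,W)
```

```text
t 9.55 p [ 0.3785 -0.2725  0.1006] z [ 0.003  0.168 -0.986] y [1.    0.01  0.005] q [-0.814 -0.115  2.097  0.123  1.283 -0.866] F [ 0.6 -1.4 -3.3] T [-0.47 -0.08  0.02] op 0.0292
can [array([ 0.68653497, -0.37705029,  0.05      ]), array([ 0.65983518, -0.37801341,  0.08      ])] [ 0.68089571 -0.37534776  0.06      ]
[-0.93  0.04  1.94  0.1   1.3  -1.  ] 1.488947853900413e-12
[-0.99  0.24  1.73  0.09  1.33 -1.08] 5.090372567906343e-14
[-0.91  0.38  1.57  0.1   1.34 -1.03] 4.312983303833562e-11
[-0.83  0.49  1.44  0.11  1.35 -0.96] 4.35259572828528e-09
[-0.83  0.52  1.45  0.11  1.31 -0.96] 2.8322798550917128e-09
[-0.75  0.39  1.64  0.12  1.24 -0.89] 3.8613556796462944e-13
[-0.385, -0.01, -0.063, 0.01, 0.008, -0.024]
[-0.78, 0.078, -0.13, 0.017, 0.008, -0.062]
[-0.849, 0.398, -0.1, 0.024, 0.008, -0.105]
[-0.859, 0.691, -0.059, 0.024, 0.008, -0.105]
[-0.879, 0.691, 0.059, 0.024, 0.008, -0.105]
[-0.501, 0.658, 0.148, 0.024, 0.008, -0.105]
```

View pics/s9.png

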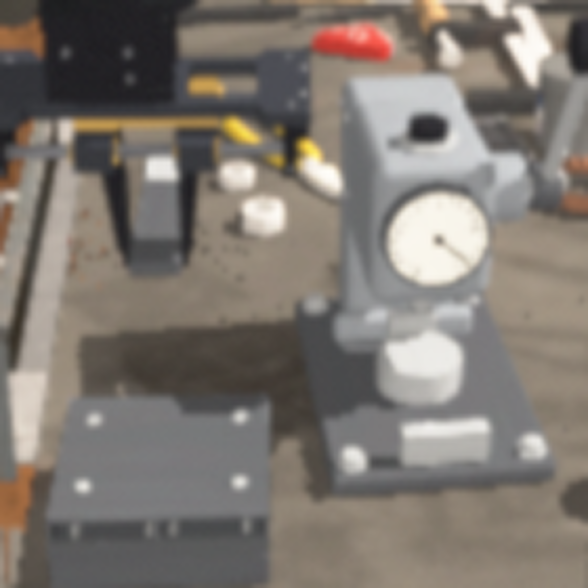

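Run:
```python
from h import *
from station import camera_model
T=camera_model("top");S=camera_model("side")
for uv in [(416,186),(450,15),(394,120),(470,130)]:
  for z in (-.1,0,.1,.2,.3):
    X=ray(T,uv,z); print(uv,z,np.round(X,3),np.round(proj(S,X)))
```

```text
(416, 186) -0.1 [ 0.566 -0.569 -0.1  ] [349. 378.]
(416, 186) 0 [ 0.548 -0.547  0.   ] [341. 332.]
(416, 186) 0.1 [ 0.53  -0.525  0.1  ] [333. 283.]
(416, 186) 0.2 [ 0.512 -0.503  0.2  ] [325. 231.]
(416, 186) 0.3 [ 0.494 -0.482  0.3  ] [315. 176.]
(450, 15) -0.1 [ 1.015 -0.684 -0.1  ] [606. 424.]
(450, 15) 0 [ 0.957 -0.652  0.   ] [580. 371.]
(450, 15) 0.1 [ 0.898 -0.62   0.1  ] [553. 314.]
(450, 15) 0.2 [ 0.84  -0.588  0.2  ] [524. 255.]
(450, 15) 0.3 [ 0.781 -0.555  0.3  ] [494. 192.]
(394, 120) -0.1 [ 0.735 -0.524 -0.1  ] [424. 357.]
(394, 120) 0 [ 0.702 -0.506  0.   ] [413. 315.]
(394, 120) 0.1 [ 0.669 -0.488  0.1  ] [401. 271.]
(394, 120) 0.2 [ 0.636 -0.471  0.2  ] [387. 222.]
(394, 120) 0.3 [ 0.602 -0.453  0.3  ] [373. 170.]
(470, 130) -0.1 [ 0.704 -0.712 -0.1  ] [443. 449.]
(470, 130) 0 [ 0.674 -0.677  0.   ] [427. 389.]
(470, 130) 0.1 [ 0.643 -0.642  0.1  ] [411. 328.]
(470, 130) 0.2 [ 0.613 -0.608  0.2  ] [393. 264.]
(470, 130) 0.3 [ 0.583 -0.573  0.3  ] [376. 197.]
```

Run:
```python
from fk import *
s=st()
Y=.094
W=[((.385,-.37,.1),tgtR(.03,10)),((.43,-.44,.1),tgtR(.07,10)),((.478,-.442,.095),tgtR(Y,10)),((.478,-.442,.05),tgtR(Y,10))]
plan(s,W)
```

```text
t 9.6 p [ 0.378  -0.272   0.0996] z [ 0.002  0.169 -0.986] y [1.    0.01  0.003] q [-0.814 -0.114  2.098  0.123  1.283 -0.866] F [-0.2  0.1 -3.4] T [-0.41 -0.1  -0.01] op 0.0292
[-0.386, 0.024, -0.068, 0.009, 0.006, -0.025]
[-0.664, 0.202, -0.115, 0.017, 0.006, -0.075]
[-0.677, 0.393, -0.096, 0.023, 0.006, -0.105]
[-0.708, 0.393, 0.081, 0.023, 0.006, -0.105]
```

Request:
arm_command --pt "-0.13 0.008 -0.02 0 0 0" --pt "-0.26 0.016 -0.045 0 0 -0.015" --pt "-0.386 0.024 -0.068 0 0 -0.025" --pt "-0.52 0.11 -0.09 0 0 -0.05" --pt "-0.664 0.2 -0.115 0 0 -0.075" --pt "-0.675 0.31 -0.105 0 0 -0.09" --pt "-0.677 0.393 -0.096 0 0 -0.105" --pt "-0.69 0.393 -0.01 0 0 -0.105" --pt "-0.708 0.393 0.081 0 0 -0.105" --pt "-0.708 0.393 0.081 0 0 -0.105"

```text
t: 10.85
position: [0.4744, -0.4384, 0.043]
orientation: [-2.029, -2.224, -0.193]
force: [-0.3, 0.3, -4.0]
opening: 0.029
```

Run:
```python
from fk import *
from station import camera,camera_model
s=st()
im=camera("side"); crop(im,245,190,385,295,5.6,'pics/s10.png')
m=camera_model("wrist");np.savez('w10.npz',**m); im=camera("wrist"); cv2.imwrite('pics/w10.png',im[:,:,::-1])
```

```text
t 10.85 p [ 0.4744 -0.4384  0.043 ] z [-0.006  0.178 -0.984] y [0.996 0.091 0.01 ] q [-0.879  0.351  1.694  0.115  1.241 -1.015] F [-0.3  0.3 -4. ] T [-0.43 -0.11  0.02] op 0.029
```

View pics/s10.png

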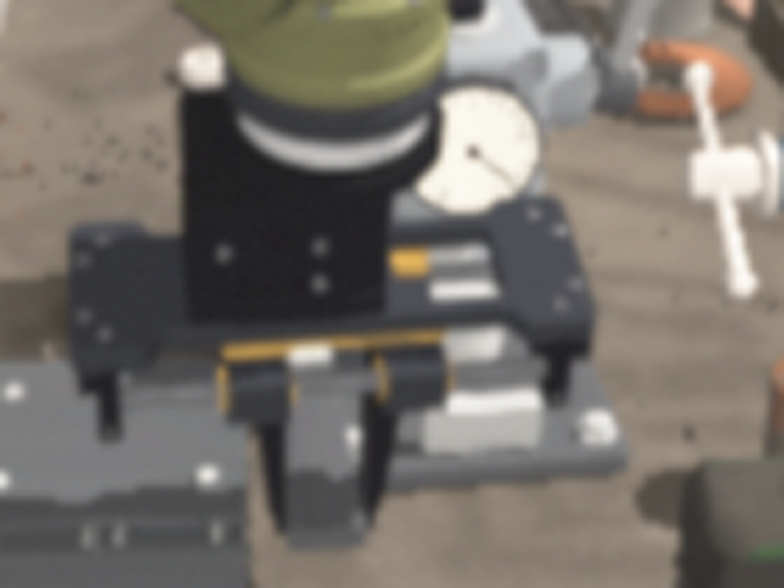

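View pics/w10.png

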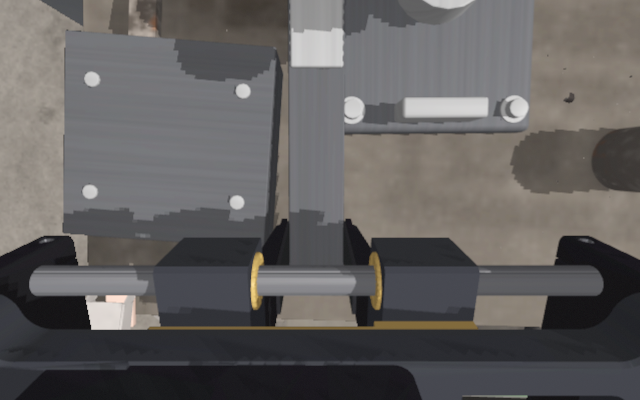

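Run:
```python
from fk import *
from station import camera,camera_model
s=st(); S=camera_model("side")
im=camera("side"); crop(im,275,240,325,295,12,'pics/s11.png')
R=Ro.from_rotvec(s["orientation"]).as_matrix(); p=s["position"]
f=np.array([-.094,.9956,0]); l=np.array([.9956,.094,0])
for dr in (-3,0,3):
  def P(a,b,h): # a along from TCP, b lateral, h above underside at grip
    return p+f*a+l*b+np.array([0,0,h-.003+np.tan(np.deg2rad(dr))*a])
  for n,(a,b,h) in {'plainL':(-.022,-.015,.01),'plainR':(-.022,.015,.01),'padinL':(.091,-.0135,.013),'padinR':(.091,.0135,.013),'padendL':(.127,-.0135,.013),'padendR':(.127,.0135,.013)}.items():
    u=proj(S,P(a,b,h)); w=proj(dict(np.load('w10.npz')),P(a,b,h)); print(dr,n,np.round((u-[275,240]+.5)*12-.5),np.round(w,1))
```

```text
t 10.95 p [ 0.4762 -0.4405  0.0465] z [-0.002  0.174 -0.985] y [0.996 0.09  0.014] q [-0.879  0.348  1.69   0.116  1.241 -1.015] F [ 0.   0.3 -3.7] T [-0.39 -0.15 -0.01] op 0.0293
-3 plainL [271. 524.] [290.9 282.7]
-3 plainR [443. 511.] [346.4 282.2]
-3 padinL [218. 176.] [291.9  69.3]
-3 padinR [355. 167.] [343.7  69.3]
-3 padendL [201.  86.] [291.5  -1.1]
-3 padendR [333.  78.] [343.6  -1. ]
0 plainL [271. 530.] [291.  281.9]
0 plainR [443. 517.] [346.1 281.5]
0 padinL [218. 155.] [291.4  66.5]
0 padinR [355. 147.] [344.6  66.5]
0 padendL [201.  58.] [290.6  -8. ]
0 padendR [333.  50.] [344.9  -7.8]
3 plainL [271. 535.] [291.1 281.2]
3 plainR [443. 522.] [345.9 280.7]
3 padinL [218. 135.] [290.8  63.5]
3 padinR [355. 126.] [345.6  63.5]
3 padendL [201.  30.] [289.7 -15.5]
3 padendR [334.  22.] [346.3 -15.3]
```

View pics/s11.png

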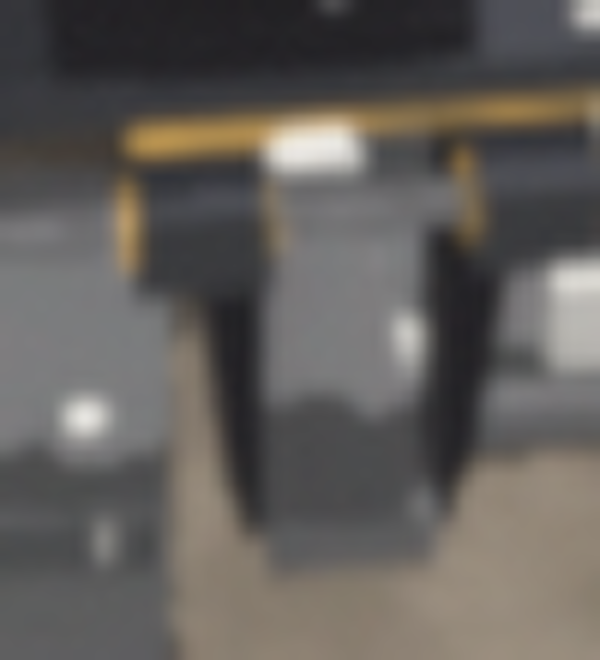

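Run:
```python
from h import *
a=cv2.imread('pics/w10.png')[:,:,::-1]; crop(a,275,0,365,90,8,'pics/w10c.png')
```

```text
(no output)
```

View pics/w10c.png

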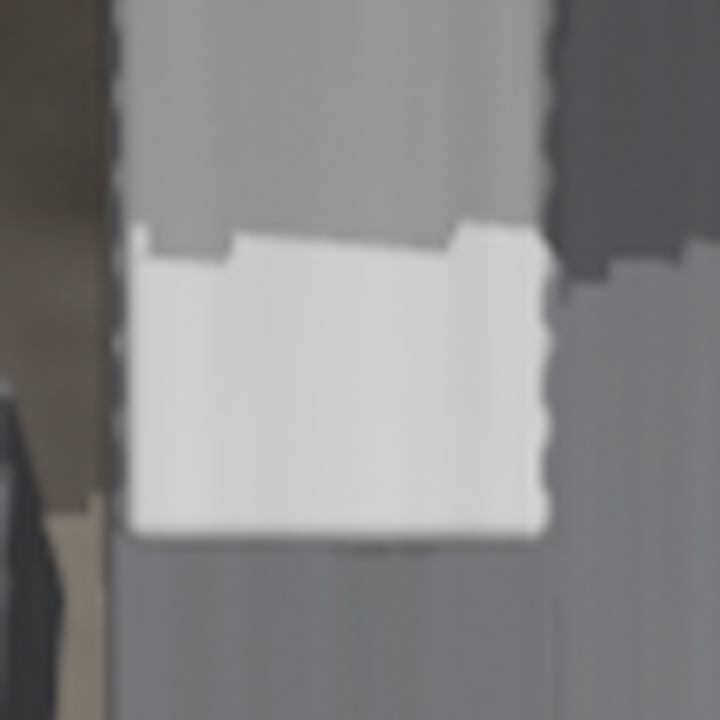

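```bash
cat >> h.py <<'E'
def avg(n=6):
    from station import env,camera
    P=[];O=[];F=[]
    for i in range(n):
        s=env.get_state(); P.append(s["position"]);O.append(s["orientation"]);F.append(s["force"]); camera("top")
    P=np.array(P);O=Ro.from_rotvec(O).mean().as_rotvec()
    print('t',s['t'],'p',np.round(P.mean(0),4),'sd',np.round(P.std(0),4),'z',np.round(Ro.from_rotvec(O).as_matrix()[:,2],4),'F',np.round(np.mean(F,0),1))
    s=dict(s); s["position"]=P.mean(0); s["orientation"]=O; return s
E
python3 - <<'E'
from fk import *
s=avg(6)
Y=.094;R=tgtR(Y,11.3)
W=[((.49,-.442,.051),R),((.5493,-.4403,.0495),R),((.5469,-.4153,.0475),R),((.5449,-.3943,.046),R),((.5444,-.3883,.046),R)]
plan(s,W)
E
```

```text
t 11.25 p [ 0.4773 -0.4416  0.0485] sd [0.0002 0.0002 0.0004] z [ 3.000e-04  1.709e-01 -9.853e-01] F [ 0.3  0.2 -3.6]
[-0.005, 0.05, -0.01, 0.021, 0.033, -0.001]
[-0.021, 0.287, -0.003, 0.021, 0.033, -0.001]
[0.077, 0.287, 0.022, 0.021, 0.033, -0.001]
[0.159, 0.286, 0.042, 0.021, 0.033, -0.001]
[0.183, 0.286, 0.046, 0.021, 0.033, -0.001]
```

Request:
arm_command --pt "-0.005 0.05 -0.01 0.01 0.015 0" --pt "-0.01 0.14 -0.008 0.02 0.033 0" --pt "-0.018 0.23 -0.005 0.02 0.033 0" --pt "-0.021 0.287 -0.003 0.02 0.033 0" --pt "-0.021 0.287 -0.003 0.02 0.033 0" --pt "-0.021 0.287 -0.003 0.02 0.033 0"

```text
t: 12.05
position: [0.5487, -0.4397, 0.0482]
orientation: [-2.011, -2.209, -0.199]
force: [-0.6, 0.3, -4.0]
opening: 0.0293
```

Run:
```python
from fk import *
from station import camera,camera_model
im=camera("side"); crop(im,275,190,385,295,5.6,'pics/s12.png')
m=camera_model("wrist");np.savez('w12.npz',**m); im=camera("wrist"); cv2.imwrite('pics/w12.png',im[:,:,::-1])
s=avg(3); st()
Y=.094;R=tgtR(Y,11.3)
W=[((.5469,-.4153,.0475),R),((.5449,-.3943,.046),R),((.5444,-.3883,.046),R)]
plan(s,W)
```

```text
t 12.25 p [ 0.5485 -0.4399  0.0484] sd [0. 0. 0.] z [-0.019   0.1962 -0.9804] F [ 0.1 -0.1 -3.1]
t 12.3 p [ 0.5486 -0.4399  0.0485] z [-0.019  0.196 -0.98 ] y [ 0.996  0.093 -0.   ] q [-0.803  0.463  1.535  0.128  1.301 -0.94 ] F [ 0.5  0.  -3.6] T [-0.44 -0.14  0.03] op 0.0291
[0.096, 0.003, 0.023, -0.001, -0.002, -0.001]
[0.177, 0.003, 0.046, -0.001, -0.002, -0.001]
[0.201, 0.003, 0.05, -0.001, -0.002, -0.001]
```

View pics/w12.png

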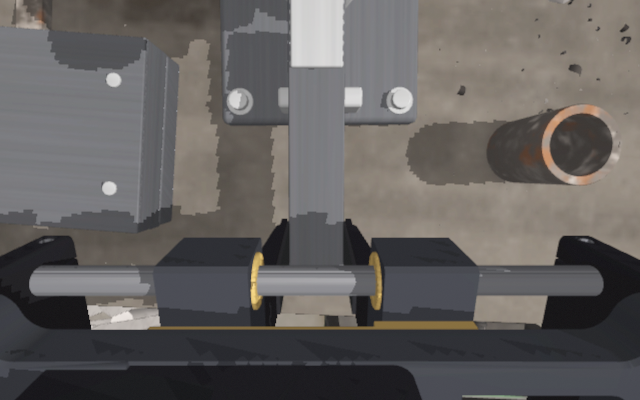

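View pics/s12.png

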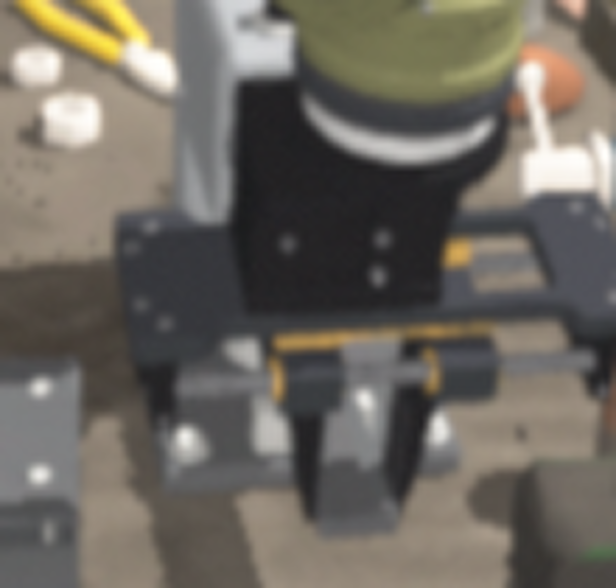

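Run:
```python
from h import *
a=cv2.imread('pics/w12.png')[:,:,::-1]; crop(a,215,0,425,130,3.8,'pics/w12c.png')
```

```text
(no output)
```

View pics/w12c.png

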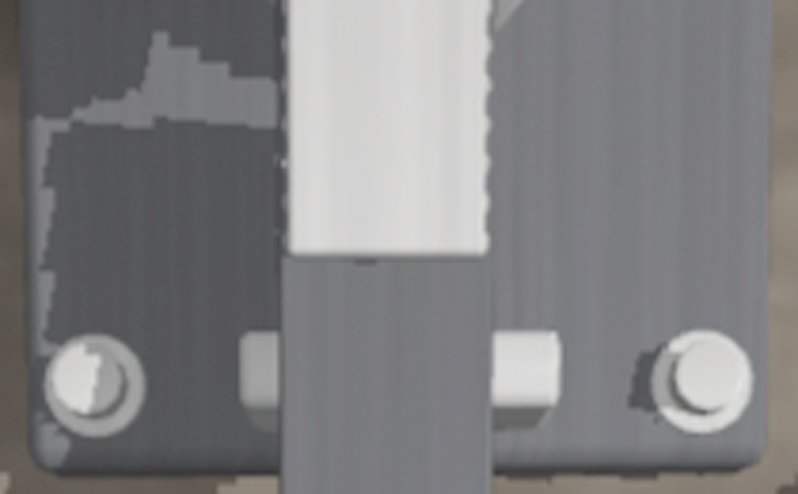

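Run:
```python
from h import *
m=dict(np.load('w12.npz'))
f=lambda u,v:(215+(u+.5)/3.8-.5,(v+.5)/3.8-.5)
for n,u,v,z in [('restL',241,332,.036),('restR',559,332,.036),('restLb',241,403,.036),('restRb',559,403,.036),('screwL',91,383,.014),('screwR',703,383,.014),('padL',291,250,.0555),('padR',488,250,.0555),('padLtop',288,5,.0555),('padRtop',490,5,.0555),('baseL',30,470,.014),('baseR',768,468,.014)]:
    print(n,np.round(ray(m,f(u,v),z),4))
```

```text
restL [ 0.5178 -0.3561  0.036 ]
restR [ 0.5667 -0.3515  0.036 ]
restLb [ 0.5187 -0.3669  0.036 ]
restRb [ 0.5678 -0.3623  0.036 ]
screwL [ 0.4897 -0.3616  0.014 ]
screwR [ 0.5949 -0.3518  0.014 ]
padL [ 0.5264 -0.3492  0.0555]
padR [ 0.5536 -0.3466  0.0555]
padLtop [ 0.5231 -0.3165  0.0555]
padRtop [ 0.5506 -0.314   0.0555]
baseL [ 0.4804 -0.3774  0.014 ]
baseR [ 0.6076 -0.3652  0.014 ]
```

Run:
```python
from fk import *
s=avg(2)
Y=.094;R=tgtR(Y,11.3)
W=[((.5472,-.4139,.0475),R),((.545,-.3889,.046),R)]
plan(s,W)
```

```text
t 12.35 p [ 0.5486 -0.4399  0.0485] sd [0. 0. 0.] z [-0.0187  0.1961 -0.9804] F [ 0.5  0.  -3.3]
[0.101, 0.004, 0.025, -0.0, -0.001, -0.001]
[0.199, 0.004, 0.05, -0.0, -0.001, -0.001]
```

Request:
arm_command --pt "0.04 0.002 0.01 0 0 0" --pt "0.08 0.003 0.02 0 0 0" --pt "0.12 0.004 0.03 0 0 0" --pt "0.16 0.004 0.04 0 0 0" --pt "0.19 0.004 0.048 0 0 0" --pt "0.199 0.004 0.05 0 0 0" --pt "0.199 0.004 0.05 0 0 0" --pt "0.199 0.004 0.05 0 0 0"

```text
t: 13.4
position: [0.5454, -0.3891, 0.0461]
orientation: [-2.012, -2.21, -0.2]
force: [0.4, 0.5, -2.7]
opening: 0.0295
```

Run:
```python
from fk import *
from station import camera,camera_model
im=camera("side"); crop(im,285,180,385,295,5,'pics/s13.png')
m=camera_model("wrist");np.savez('w13.npz',**m); im=camera("wrist"); crop(im,200,0,440,180,3.3,'pics/w13.png')
s=avg(3);st()
Y=.094;R=tgtR(Y,11.3)
W=[((.545,-.3889,.043),R),((.545,-.3889,.039),R),((.545,-.3889,.037),R)]
plan(s,W)
```

```text
t 13.6 p [ 0.5453 -0.389   0.046 ] sd [0.     0.0001 0.    ] z [-0.0186  0.1958 -0.9805] F [ 0.1  0.1 -3.3]
t 13.65 p [ 0.5453 -0.3889  0.046 ] z [-0.019  0.196 -0.98 ] y [ 0.996  0.093 -0.   ] q [-0.757  0.397  1.63   0.136  1.267 -0.901] F [ 0.1  0.3 -3.6] T [-0.45 -0.16 -0.02] op 0.0294
[-0.002, -0.001, 0.012, -0.0, -0.001, -0.001]
[-0.005, -0.001, 0.028, -0.0, -0.001, -0.001]
[-0.007, -0.001, 0.035, -0.0, -0.001, -0.001]
```

View pics/w13.png

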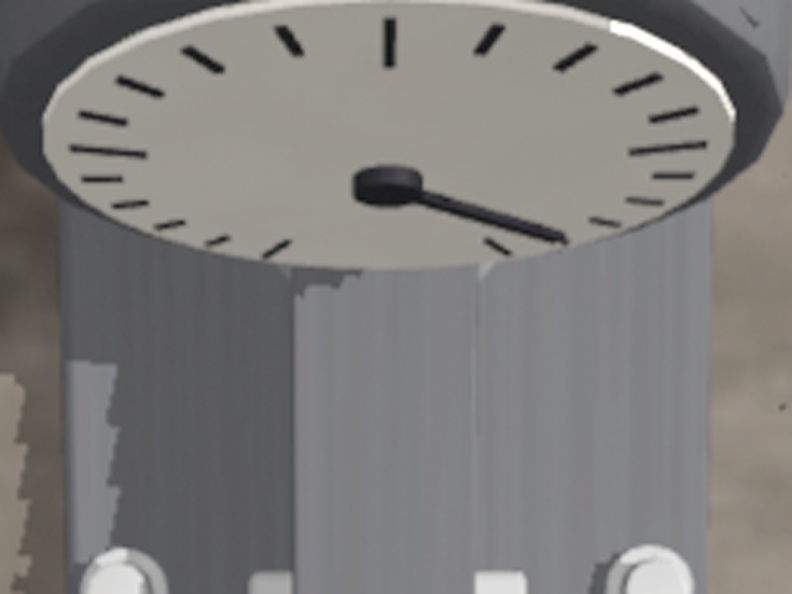

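View pics/s13.png

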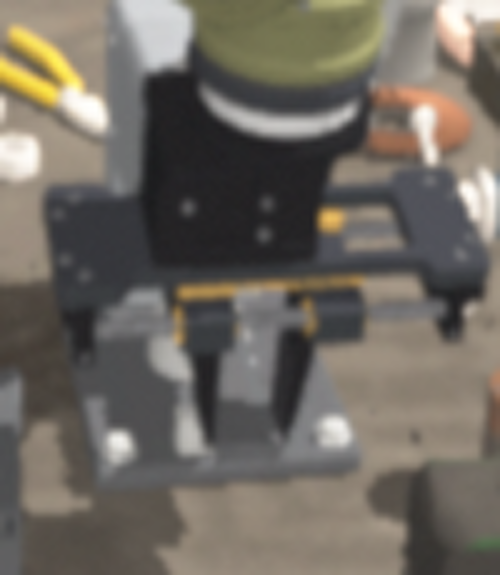

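Request:
arm_command --pt "-0.002 -0.001 0.012 0 0 0" --pt "-0.004 -0.001 0.022 0 0 0" --pt "-0.005 -0.001 0.028 0 0 0" --pt "-0.005 -0.001 0.028 0 0 0"

```text
t: 14.15
position: [0.5449, -0.3885, 0.0392]
orientation: [-2.011, -2.21, -0.2]
force: [-2.0, 0.6, -0.7]
opening: 0.0291
```

Request:
arm_command --pt "-0.001 0 0.004 0 0 0" --pt "-0.001 0 0.006 0 0 0" --pt "-0.001 0 0.006 0 0 0"

```text
t: 14.52
position: [0.545, -0.3886, 0.0387]
orientation: [-2.011, -2.21, -0.2]
force: [-3.2, 0.7, 5.2]
opening: 0.0295
```

Run:
```python
from fk import *
s=avg(3);st()
```

```text
t 14.625 p [ 0.545  -0.3886  0.0387] sd [0. 0. 0.] z [-0.0191  0.1962 -0.9804] F [-4.   1.3  5.4]
t 14.68 p [ 0.545  -0.3886  0.0388] z [-0.019  0.196 -0.98 ] y [ 0.996  0.094 -0.001] q [-0.757  0.405  1.633  0.137  1.257 -0.903] F [-4.3  0.7  5.6] T [0.4  0.69 0.16] op 0.0295
```

Request:
arm_command --pt "0 0 0 0 0 0" --pt "0 0 0 0 0 0" --jaw 0.48

```text
t: 14.92
position: [0.5455, -0.3887, 0.0375]
orientation: [-2.013, -2.21, -0.2]
force: [0.2, -0.5, 0.3]
opening: 0.0432
```

Request:
arm_command --pt "0 0 -0.04 0 0 0" --pt "0 0 -0.1 0 0 0" --pt "-0.1 0 -0.2 0 0 0" --pt "-0.25 0 -0.3 0 0 0" --pt "-0.32 0 -0.42 0 0 0" --pt "-0.32 0 -0.46 0 0 0" --pt "-0.32 0 -0.46 0 0 0"

```text
t: 15.8
position: [0.555, -0.4891, 0.1357]
orientation: [-2.013, -2.211, -0.2]
force: [-0.0, 0.2, -0.2]
opening: 0.0459
```

Run:
```python
from fk import *
from station import camera,camera_model
s=st()
im=camera("side"); crop(im,285,180,385,285,5.5,'pics/s15.png')
m=camera_model("wrist");np.savez('w15.npz',**m); im=camera("wrist"); cv2.imwrite('pics/w15.png',im[:,:,::-1])
im=camera("top"); crop(im,225,95,385,215,5,'pics/t15.png')
```

```text
t 15.8 p [ 0.555  -0.4891  0.1357] z [-0.017  0.195 -0.981] y [0.996 0.094 0.001] q [-0.841  0.461  1.383  0.118  1.457 -0.958] F [-0.   0.2 -0.2] T [-0.12 -0.15  0.04] op 0.0459
```

View pics/w15.png

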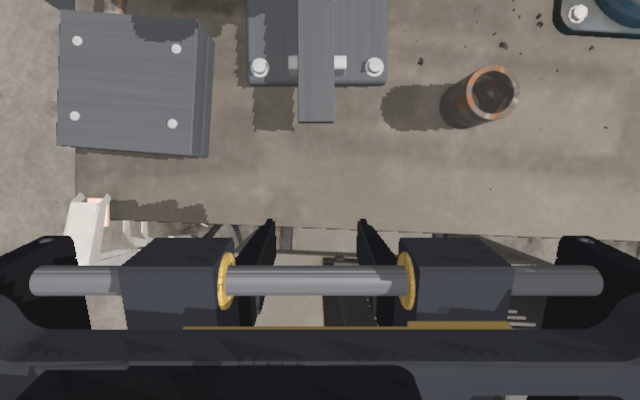

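View pics/s15.png

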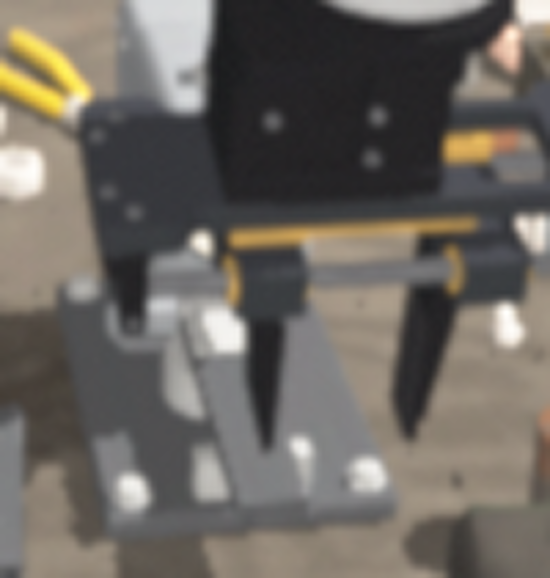

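View pics/t15.png

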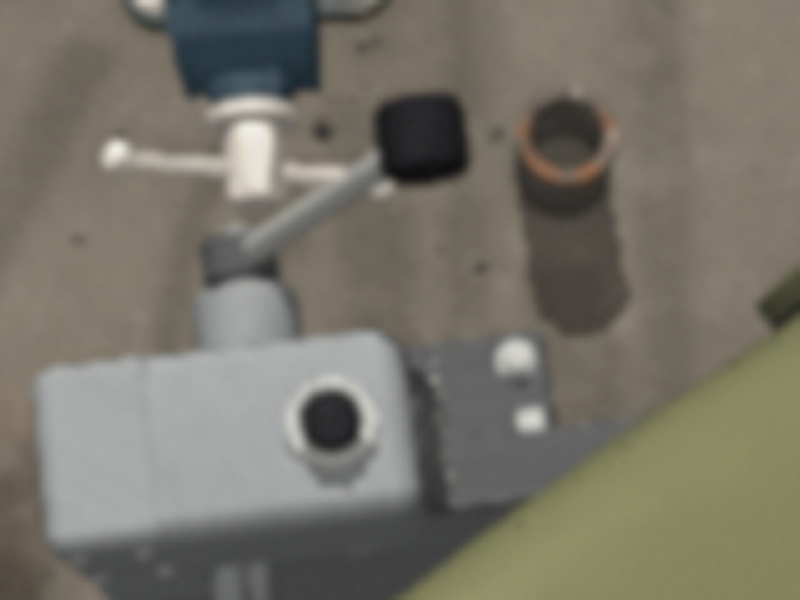

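Run:
```python
from h import *
a=cv2.imread('pics/w15.png')[:,:,::-1]; crop(a,235,0,405,130,4.6,'pics/w15c.png')
```

```text
(no output)
```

View pics/w15c.png

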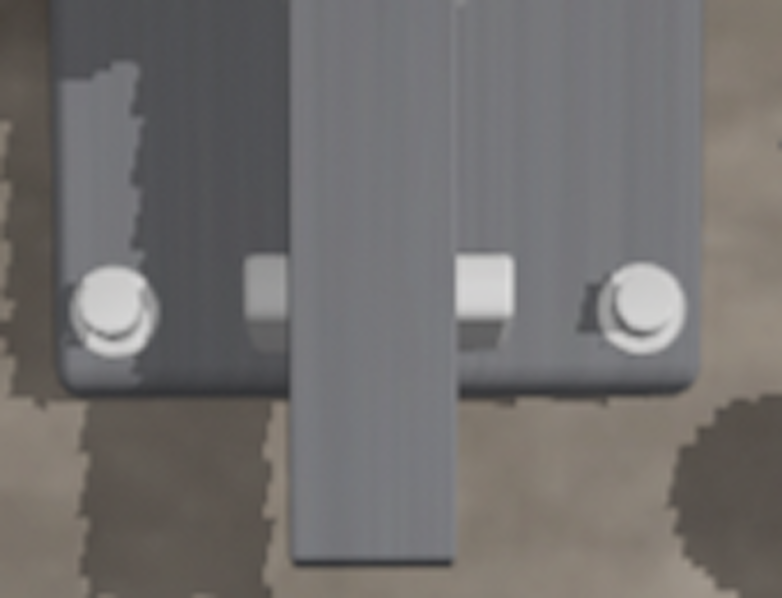

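Run:
```python
from h import *
m=dict(np.load('w15.npz'))
f=lambda u,v:(235+(u+.5)/4.6-.5,(v+.5)/4.6-.5)
r=lambda u,v,z:ray(m,f(u,v),z)
rc=(r(245,255,.036)+r(514,255,.036)+r(245,318,.036)+r(514,318,.036))/4
e=(r(292,558,.046)+r(455,558,.046))/2; far=(r(290,5,.046)+r(455,5,.046))/2
print(rc,e,far, r(245,255,.036),r(514,255,.036), r(245,318,.036))
d=far-e; d/=np.linalg.norm(d); print('bar dir',d,'pad centre',e+.131*d+[0,0,.003], 'anvil est',rc+.08*np.array([-.094,.9956,0]))
```

```text
[ 0.54296093 -0.35929748  0.036     ] [ 0.5466476  -0.41006914  0.046     ] [ 0.53746035 -0.31471131  0.046     ] [ 0.51786428 -0.3559878   0.036     ] [ 0.5669897  -0.35133536  0.036     ] [ 0.51887214 -0.36726475  0.036     ]
bar dir [-0.09590098  0.99539088  0.        ] pad centre [ 0.53408458 -0.27967293  0.049     ] anvil est [ 0.53544093 -0.27964948  0.036     ]
```

Run:
```python
from fk import *
s=avg(1)
P,C,e,r=fit();print(e)
Y=.094
for t in (20,25,30,35):
    q,e=ik(np.array((.4817,-.281,.21)),tgtR(Y,t),P,C,s["q"]); print(t,np.round(q,2),e)
R=tgtR(Y,30)
W=[((.53,-.46,.2),tgtR(Y,20)),((.50,-.38,.26),tgtR(Y,30)),((.4817,-.281,.24),R)]
plan(s,W)
```

```text
t 15.95 p [ 0.5542 -0.4875  0.133 ] sd [0. 0. 0.] z [-0.0205  0.1979 -0.98  ] F [0.1 0.1 0.9]
2.4095160466863774e-07
20 [-0.75  0.08  1.74  0.23  1.59 -0.87] 5.712097461696429e-15
25 [-0.77  0.12  1.71  0.28  1.65 -0.89] 3.0492299796236466e-09
30 [-0.79  0.16  1.68  0.32  1.71 -0.91] 7.872721918822378e-11
35 [-0.81  0.21  1.66  0.37  1.77 -0.92] 2.2994731452286033e-09
[0.17, -0.086, -0.239, -0.002, 0.189, 0.0]
[0.541, -0.176, -0.408, -0.002, 0.412, 0.0]
[0.918, -0.211, -0.25, -0.002, 0.412, 0.0]
```

Run:
```python
from fk import *
s=avg(1)
Y=.094
R=tgtR(Y,22)
W=[((.525,-.44,.2),tgtR(Y,18)),((.50,-.36,.24),R),((.4817,-.28,.225),R)]
plan(s,W)
```

```text
t 16.0 p [ 0.5542 -0.4876  0.1329] sd [0. 0. 0.] z [-0.0206  0.198  -0.98  ] F [ 0.5 -0.2  0.1]
[0.25, -0.099, -0.223, -0.002, 0.145, 0.0]
[0.603, -0.168, -0.314, -0.002, 0.234, 0.0]
[0.91, -0.211, -0.191, -0.002, 0.234, 0.0]
```

Request:
arm_command --pt "0.1 -0.05 -0.13 0 0.07 0" --pt "0.25 -0.1 -0.23 0 0.145 0" --pt "0.42 -0.14 -0.28 0 0.2 0" --pt "0.6 -0.17 -0.314 0 0.234 0" --pt "0.76 -0.19 -0.25 0 0.234 0" --pt "0.91 -0.211 -0.191 0 0.234 0" --pt "0.91 -0.211 -0.191 0 0.234 0" --pt "0.91 -0.211 -0.191 0 0.234 0" --jaw 1.0

```text
t: 17.05
position: [0.4821, -0.2814, 0.2259]
orientation: [-1.909, -2.098, -0.368]
force: [-0.1, -0.2, 0.9]
opening: 0.0952
```

Run:
```python
from fk import *
from station import camera,camera_model
im=camera("wrist"); cv2.imwrite('pics/w16.png',im[:,:,::-1])
im=camera("side"); crop(im,245,150,385,260,5.5,'pics/s16.png')
s=st()
R=tgtR(.094,22)
plan(s,[((.4817,-.2797,.2),R),((.4817,-.2797,.196),R),((.4817,-.2797,.187),R)])
```

```text
t 17.15 p [ 0.4824 -0.2822  0.2261] z [-0.035  0.371 -0.928] y [ 0.996  0.093 -0.   ] q [-0.756  0.083  1.71   0.249  1.638 -0.869] F [-0.2  0.3 -0.2] T [-0.26 -0.08 -0.  ] op 0.0954
[-0.029, -0.002, 0.101, 0.0, 0.003, -0.001]
[-0.035, -0.002, 0.116, 0.0, 0.003, -0.001]
[-0.049, -0.002, 0.149, 0.0, 0.003, -0.001]
```

View pics/w16.png

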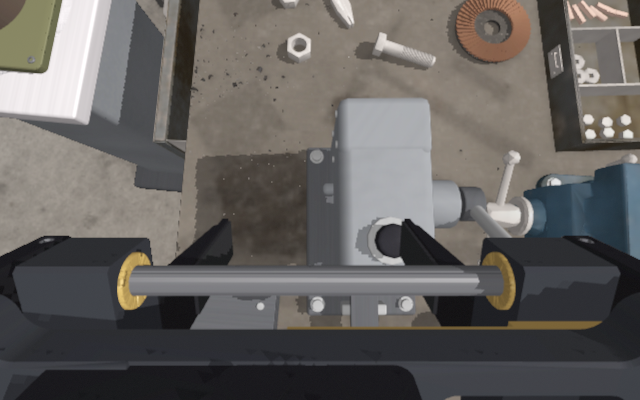

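View pics/s16.png

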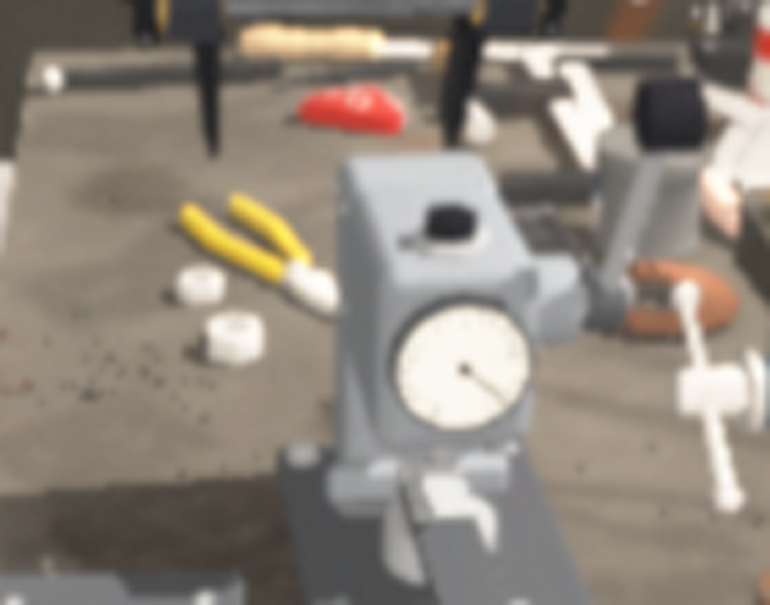

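Run:
```python
from fk import *
from station import camera_model
m=camera_model("wrist");S=camera_model("side");s=st()
R=Ro.from_rotvec(s["orientation"]).as_matrix();p=s["position"]
print('btn',proj(m,(.535,-.2797,.19)))
for d in (.0475,.0535,.0595):
  for a in (-.01,0,.01): print(d,a,np.round(proj(m,p+R@[a,d,0]),1),np.round((proj(S,p+R@[a,d,0])-[245,150])*5.5))
a=cv2.imread('pics/w16.png')[:,:,::-1]; crop(a,350,190,450,270,8,'pics/w16c.png')
```

```text
t 17.15 p [ 0.4824 -0.2822  0.2261] z [-0.035  0.371 -0.928] y [ 0.996  0.093 -0.   ] q [-0.756  0.083  1.71   0.249  1.638 -0.869] F [-0.2  0.3 -0.2] T [-0.26 -0.08 -0.  ] op 0.0954
btn [394.51991759 239.31475308]
0.0475 -0.01 [399.6 252.7] [442. 145.]
0.0475 0 [400.8 236.4] [439. 129.]
0.0475 0.01 [402.  219.7] [435. 114.]
0.0535 -0.01 [410.1 252.7] [456. 145.]
0.0535 0 [411.4 236.4] [452. 129.]
0.0535 0.01 [412.7 219.7] [449. 113.]
0.0595 -0.01 [420.5 252.7] [470. 144.]
0.0595 0 [422.  236.4] [466. 128.]
0.0595 0.01 [423.5 219.7] [463. 113.]
```

View pics/w16c.png

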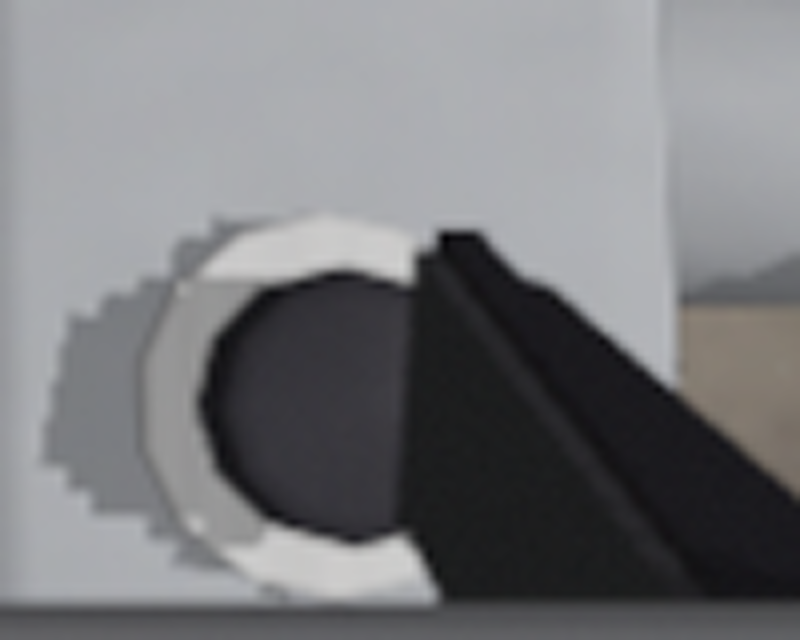

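Run:
```python
from fk import *
s=avg(2)
R=tgtR(.094,22)
plan(s,[((.4852,-.2797,.2),R),((.4852,-.2797,.196),R),((.4852,-.2797,.191),R),((.4852,-.2797,.187),R)])
```

```text
t 17.2 p [ 0.4824 -0.2823  0.2261] sd [0. 0. 0.] z [-0.0346  0.3707 -0.9281] F [-0.1  0.7 -0.1]
[-0.03, 0.012, 0.1, 0.0, 0.003, -0.001]
[-0.036, 0.012, 0.115, 0.0, 0.003, -0.001]
[-0.044, 0.012, 0.134, 0.0, 0.003, -0.001]
[-0.05, 0.012, 0.149, 0.0, 0.003, -0.001]
```

Request:
arm_command --pt "-0.015 0.012 0.05 0 0 0" --pt "-0.03 0.012 0.1 0 0 0" --pt "-0.036 0.012 0.115 0 0 0" --pt "-0.04 0.012 0.125 0 0 0" --pt "-0.044 0.012 0.134 0 0 0" --pt "-0.044 0.012 0.134 0 0 0"

```text
t: 18.0
position: [0.4846, -0.2785, 0.1919]
orientation: [-1.908, -2.097, -0.369]
force: [-1.9, 1.9, 4.3]
opening: 0.0952
```

Request:
arm_command --pt "-0.003 0 0.008 0 0 0" --pt "-0.005 0 0.012 0 0 0" --pt "-0.005 0 0.012 0 0 0"

```text
t: 18.38
position: [0.485, -0.2789, 0.1877]
orientation: [-1.91, -2.098, -0.369]
force: [-1.0, 1.3, 1.9]
opening: 0.0952
```

Run:
```python
from fk import *
from station import camera
s=st();im=camera("side"); crop(im,245,150,385,260,5.5,'pics/s17.png')
```

```text
t 18.38 p [ 0.485  -0.2789  0.1877] z [-0.034  0.371 -0.928] y [0.996 0.094 0.   ] q [-0.749  0.111  1.746  0.251  1.575 -0.879] F [-1.   1.3  1.9] T [ 0.09 -0.11  0.12] op 0.0952
```

View pics/s17.png

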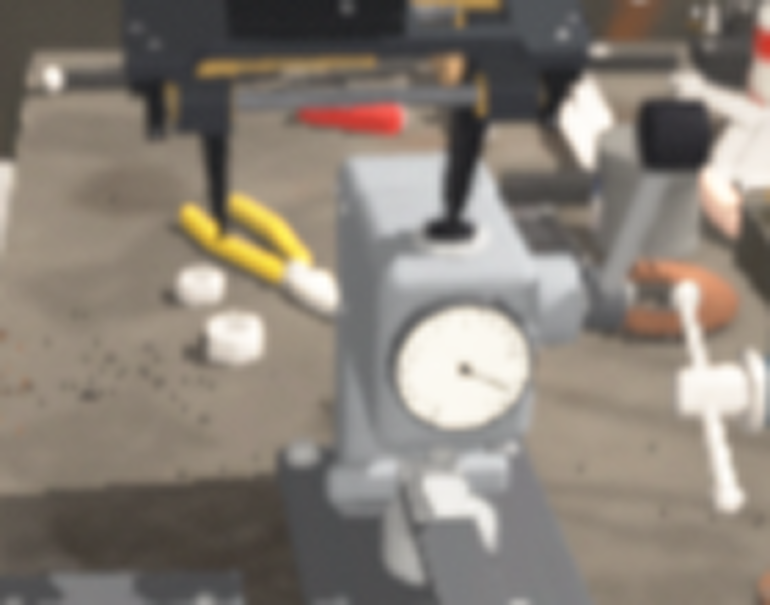

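Request:
arm_command --pt "0.02 0 -0.05 0 0 0" --pt "0.04 0 -0.12 0 0 0" --pt "0.05 0 -0.22 0 0 0" --pt "0.0 0 -0.3 0 0 0" --pt "-0.15 0 -0.3 0 0 0" --pt "-0.3 0 -0.25 0 0 0" --pt "-0.45 0 -0.2 0 0 0" --pt "-0.5 0 -0.2 0 0 0" --jaw 0.55

```text
t: 19.42
position: [0.4969, -0.4138, 0.1861]
orientation: [-1.909, -2.094, -0.369]
force: [-0.7, 0.2, -0.1]
opening: 0.0523
```

Request:
arm_command --pt "0 0 0 0 0 0" --pt "0 0 0 0 0 0" --pt "0 0 0 0 0 0" --pt "0 0 0 0 0 0" --pt "0 0 0 0 0 0" --pt "0 0 0 0 0 0"

```text
t: 20.18
position: [0.4974, -0.4128, 0.1874]
orientation: [-1.909, -2.097, -0.369]
force: [0.5, 0.3, -0.1]
opening: 0.0524
```

Run:
```python
from fk import *
from station import camera,camera_model
s=st();im=camera("side"); crop(im,275,150,415,260,5.5,'pics/s18.png')
im=camera("top"); crop(im,225,95,385,215,5,'pics/t18.png')
im=camera("wrist"); cv2.imwrite('pics/w18.png',im[:,:,::-1]); np.savez('w18.npz',**camera_model("wrist"))
```

```text
t 20.18 p [ 0.4974 -0.4128  0.1874] z [-0.035  0.371 -0.928] y [ 0.996  0.094 -0.   ] q [-0.872  0.32   1.503  0.214  1.636 -0.986] F [ 0.5  0.3 -0.1] T [-0.26 -0.16  0.03] op 0.0524
```

View pics/s18.png

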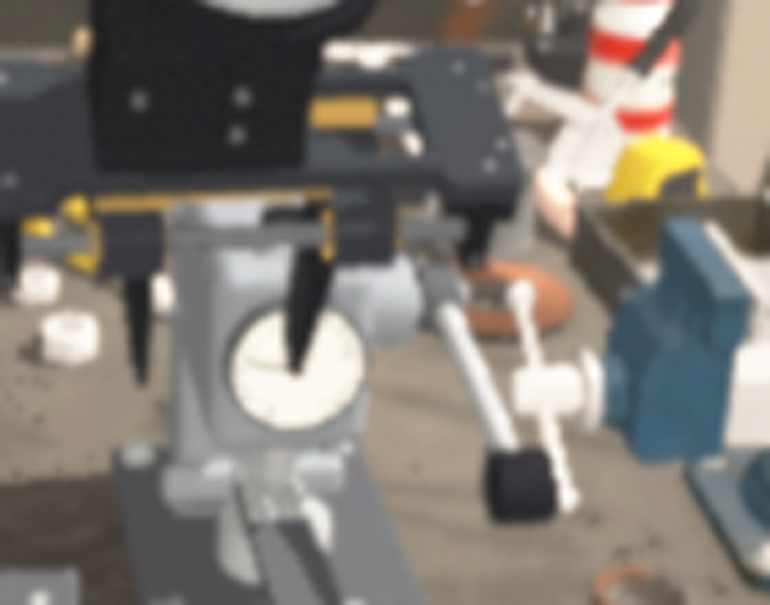

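View pics/t18.png

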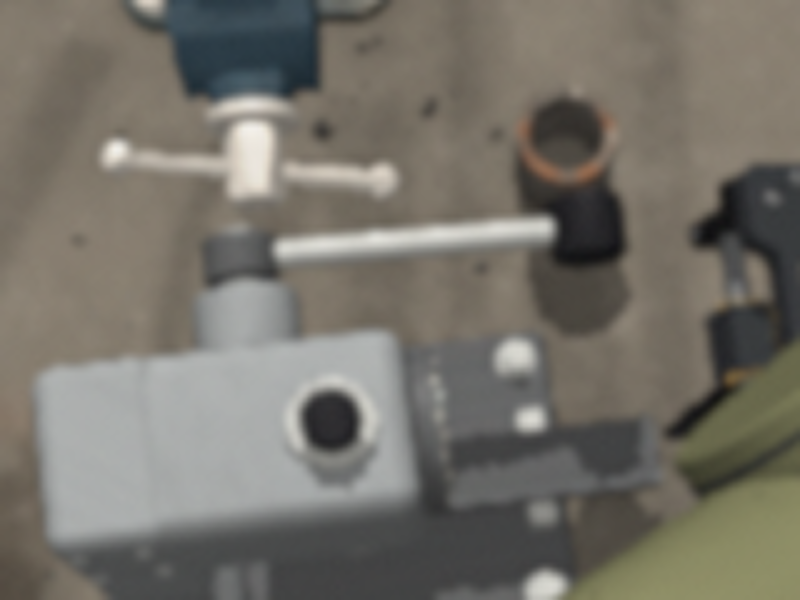

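View pics/w18.png

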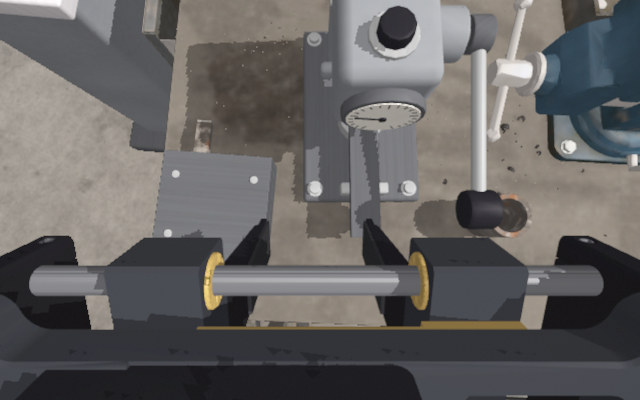

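Run:
```python
from fk import *
from station import camera_model
T=camera_model("top");S=camera_model("side");m=dict(np.load('w18.npz'))
def tri(obs):
    A=lambda X:np.concatenate([proj(c,X)-u for c,u in obs])
    r=least_squares(A,[.6,-.38,.1]); return r.x,np.abs(r.fun).max()
print('can rim',tri([(T,(338.2,122.5)),(m,(512,214))]))
a=A=np.array([.535,-.2797,.036]); f=np.array([-.094,.9956,0]);l=np.array([-.9956,-.094,0])
def knob(th):
    an=np.deg2rad(60)-th; return A+f*(.03-.14*np.cos(an))+l*(-.08)+np.array([0,0,.094+.14*np.sin(an)])
for th in (1.0,1.1,1.15,1.2,1.4): print(th,np.round(knob(th),4),proj(T,knob(th)),proj(m,knob(th)),(proj(S,knob(th))-[275,150])*5.5)
```

```text
can rim (array([ 0.67727622, -0.37631335,  0.06977077]), np.float64(0.49453485419905974))
1.0 [ 0.625  -0.3815  0.1366] [343.65447642 136.88785126] [494.99041367 208.91789833] [523.32360747 430.95847713]
1.1 [ 0.625  -0.3815  0.1226] [343.27095187 138.91295482] [485.00842841 210.18223562] [520.37574782 461.20574025]
1.15 [ 0.6249 -0.381   0.1156] [342.82422701 139.93070893] [480.3929346  210.10041511] [518.55801303 475.47011435]
1.2 [ 0.6248 -0.3801  0.1087] [342.21383415 140.94860857] [476.01759246 209.59290425] [516.52314766 489.1019516 ]
1.4 [ 0.6242 -0.3731  0.0816] [338.23763638 144.97617307] [460.75190225 203.95100267] [506.42409741 536.56848187]
```

```bash
cat >> fk.py <<'E'
A=np.array([.535,-.2797,.036]); f=np.array([-.094,.9956,0]);l=np.array([-.9956,-.094,0])
def knob(th):
    an=np.deg2rad(60)-th; return A+f*(.03-.14*np.cos(an))+l*(-.08)+np.array([0,0,.094+.14*np.sin(an)])
E
python3 - <<'E'
from fk import *
s=st()
P,C,e,r=fit();print(e)
for t in (20,25,30):
  R=tgtR(.094,t)
  for th in (1.17,.6,0,-.09):
    q,e=ik(knob(th)+R[:,2]*.017,R,P,C,s["q"]); print(t,th,np.round(q,2),round(e,6))
R=tgtR(.094,25);k=knob(1.17)+R[:,2]*.017
plan(s,[(k-R[:,2]*.1,R),(k-R[:,2]*.04,R),(k,R)])
E
```

```text
t 20.32 p [ 0.4974 -0.4129  0.1873] z [-0.035  0.371 -0.928] y [ 0.996  0.094 -0.   ] q [-0.872  0.321  1.503  0.214  1.636 -0.986] F [-0.5 -0.1  0.4] T [-0.21 -0.13  0.04] op 0.0521
1.6621965487351176e-07
20 1.17 [-0.71  0.52  1.39  0.24  1.49 -0.85] 0.0
20 0.6 [-0.7   0.44  1.36  0.24  1.59 -0.82] 0.0
20 0 [-0.65  0.33  1.4   0.26  1.65 -0.75] 0.0
20 -0.09 [-0.63  0.31  1.42  0.26  1.65 -0.74] 0.0
25 1.17 [-0.73  0.56  1.35  0.29  1.56 -0.87] 0.0
25 0.6 [-0.72  0.48  1.32  0.3   1.66 -0.83] 0.0
25 0 [-0.67  0.37  1.37  0.31  1.71 -0.77] 0.0
25 -0.09 [-0.66  0.35  1.39  0.32  1.71 -0.76] 0.0
30 1.17 [-0.75  0.6   1.31  0.34  1.63 -0.89] 0.0
30 0.6 [-0.74  0.52  1.29  0.35  1.72 -0.85] 0.0
30 0 [-0.69  0.4   1.35  0.37  1.77 -0.78] 0.0
30 -0.09 [-0.68  0.38  1.36  0.37  1.77 -0.77] 0.0
[-0.054, 0.52, -0.025, -0.0, 0.069, -0.0]
[-0.041, 0.52, 0.214, -0.0, 0.069, -0.0]
[-0.032, 0.52, 0.374, -0.0, 0.069, -0.0]
```

Run:
```python
from fk import *
s=st()
P,C,e,r=fit()
R=tgtR(.094,30);k=knob(1.17)+R[:,2]*.017
print(k)
plan(s,[(k-R[:,2]*.1,R),(k-R[:,2]*.04,R),(k,R)])
for t in (36,40):
  R=tgtR(.094,t)
  for th in (0,-.09):
    q,e=ik(knob(th)+R[:,2]*.017,R,P,C,s["q"]); print(t,th,np.round(q,2),round(e,6))
```

```text
t 20.32 p [ 0.4974 -0.4129  0.1873] z [-0.035  0.371 -0.928] y [ 0.996  0.094 -0.   ] q [-0.872  0.321  1.503  0.214  1.636 -0.986] F [-0.5 -0.1  0.4] T [-0.21 -0.13  0.04] op 0.0521
[ 0.62409107 -0.37218386  0.0981284 ]
[-0.083, 0.52, -0.023, -0.0, 0.18, -0.0]
[-0.049, 0.52, 0.215, -0.0, 0.18, -0.0]
[-0.027, 0.52, 0.373, -0.0, 0.18, -0.0]
36 0 [-0.71  0.45  1.32  0.44  1.84 -0.79] 0.0
36 -0.09 [-0.7   0.43  1.33  0.44  1.84 -0.78] 0.0
40 0 [-0.72  0.47  1.3   0.48  1.88 -0.79] 0.0
40 -0.09 [-0.71  0.45  1.31  0.49  1.88 -0.78] 0.0
```

Request:
arm_command --pt "-0.02 0.13 -0.01 0 0.06 0" --pt "-0.04 0.27 -0.02 0 0.12 0" --pt "-0.06 0.4 -0.02 0 0.18 0" --pt "-0.083 0.52 -0.02 0 0.18 0" --pt "-0.083 0.52 -0.02 0 0.18 0" --pt "-0.083 0.52 -0.02 0 0.18 0"

```text
t: 21.08
position: [0.6283, -0.4218, 0.184]
orientation: [-1.826, -2.005, -0.488]
force: [-0.5, -0.5, 0.6]
opening: 0.0522
```

Run:
```python
from fk import *
from station import camera,camera_model
s=avg(2);st()
im=camera("wrist"); cv2.imwrite('pics/w19.png',im[:,:,::-1]); m=camera_model("wrist"); print(proj(m,knob(1.17)))
R=tgtR(.094,30);k=knob(1.17)+R[:,2]*.017
plan(s,[(k-R[:,2]*.04,R),(k,R)])
```

```text
t 21.125 p [ 0.6282 -0.4218  0.1842] sd [0.0001 0.     0.0002] z [-0.0474  0.4977 -0.8661] F [ 0.1 -0.2  0.5]
t 21.18 p [ 0.628  -0.4219  0.1847] z [-0.047  0.497 -0.866] y [ 0.996  0.093 -0.   ] q [-0.787  0.613  1.145  0.332  1.79  -0.874] F [-0.3 -0.1 -0.2] T [-0.27 -0.15  0.  ] op 0.0524
[317.29766798 196.95314273]
[0.0, 0.002, 0.238, -0.001, 0.0, -0.001]
[0.0, 0.002, 0.398, -0.001, 0.0, -0.001]
```

View pics/w19.png

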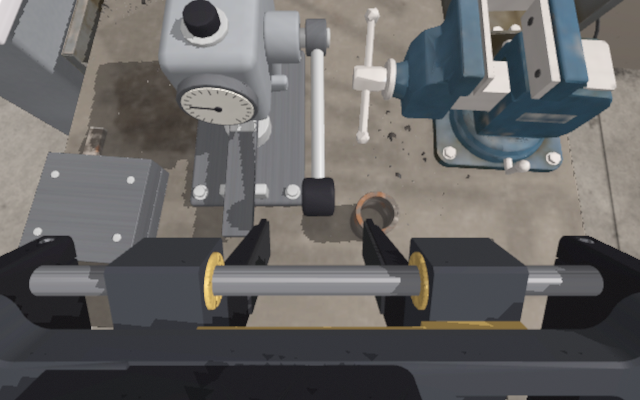

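Request:
arm_command --pt "0 0.004 0.12 0 0 0" --pt "0 0.004 0.24 0 0 0" --pt "0 0.004 0.33 0 0 0" --pt "0 0.004 0.38 0 0 0" --pt "0 0.004 0.398 0 0 0" --pt "0 0.004 0.398 0 0 0" --pt "0 0.004 0.398 0 0 0"

```text
t: 22.1
position: [0.6256, -0.3729, 0.0992]
orientation: [-1.828, -2.008, -0.489]
force: [-0.2, -0.1, 0.1]
opening: 0.0523
```

Run:
```python
from fk import *
from station import camera,camera_model
s=avg(2);st()
im=camera("wrist"); crop(im,200,120,440,260,3.3,'pics/w20.png')
im=camera("side"); crop(im,275,150,415,260,5.5,'pics/s20.png')
```

```text
t 22.15 p [ 0.6256 -0.3729  0.0991] sd [0.     0.     0.0001] z [-0.0457  0.4964 -0.8669] F [ 0.  -0.3 -0.3]
t 22.2 p [ 0.6255 -0.3728  0.0989] z [-0.046  0.497 -0.867] y [0.996 0.093 0.001] q [-0.746  0.603  1.307  0.341  1.633 -0.889] F [0.3 0.5 0.1] T [-0.27 -0.14  0.02] op 0.0524
```

View pics/w20.png

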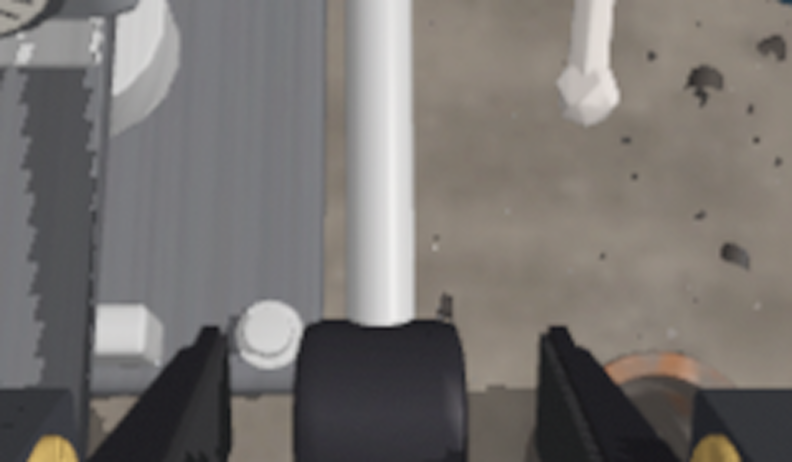

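View pics/s20.png

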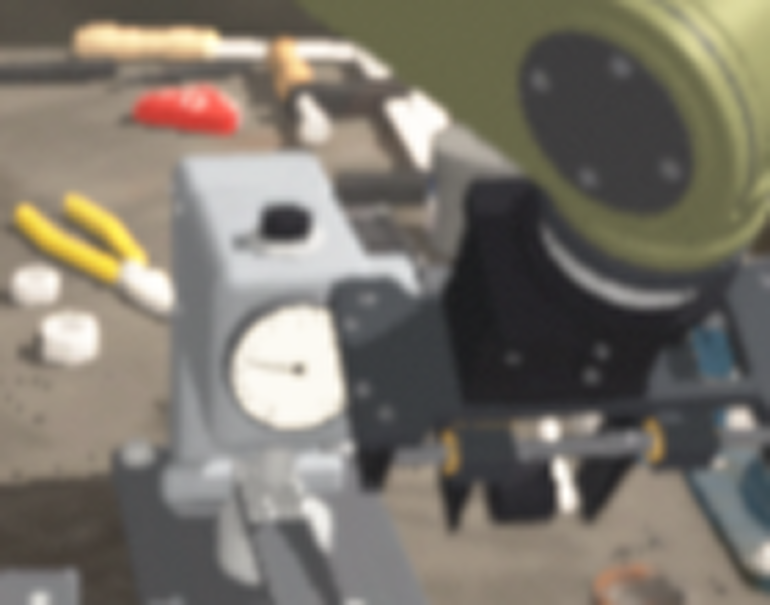

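Request:
arm_command --pt "0 0 0 0 0 0" --pt "0 0 0 0 0 0" --pt "0 0 0 0 0 0" --pt "0 0 0 0 0 0" --pt "0 0 0 0 0 0" --pt "0 0 0 0 0 0" --pt "0 0 0 0 0 0"

```text
t: 23.18
position: [0.6251, -0.3721, 0.098]
orientation: [-1.826, -2.006, -0.489]
force: [-0.3, -0.2, 0.1]
opening: 0.0523
```

Request:
arm_command --pt "0 0 0 0 0 0" --pt "0 0 0 0 0 0" --pt "0 0 0 0 0 0" --pt "0 0 0 0 0 0" --jaw 0 --squeeze 25

```text
t: 23.68
position: [0.6249, -0.3722, 0.098]
orientation: [-1.826, -2.006, -0.488]
force: [-1.1, -0.9, 0.5]
opening: 0.0261
```

Run:
```python
from fk import *
s=avg(2);st()
th0=1.17
p=s["position"]; R0=Ro.from_rotvec(s["orientation"]).as_matrix()
t0=np.rad2deg(np.arctan2(np.linalg.norm(R0[:2,2]),-R0[2,2])); print(t0)
off=(p-R0[:,2]*.017)-knob(th0); print('off',off)
W=[]
for th in [1.1,.95,.8,.65,.5,.35,.2,.08,-.02,-.07]:
    t=30+8*(1.17-th)/1.25; R=tgtR(.094,t); W.append((knob(th)+off+R[:,2]*.017,R))
plan(s,W)
```

```text
t 23.725 p [ 0.6249 -0.3722  0.098 ] sd [0. 0. 0.] z [-0.0476  0.4976 -0.8661] F [-0.9 -0.5  0.5]
t 23.77 p [ 0.6249 -0.3722  0.098 ] z [-0.048  0.498 -0.866] y [ 0.996  0.094 -0.001] q [-0.746  0.603  1.308  0.34   1.633 -0.889] F [-1.2  0.1  0.8] T [-0.28  0.01  0.29] op 0.026
29.98908418956482
off [ 8.43043346e-04  1.85158792e-05 -1.56324649e-04]
[0.017, 0.0, -0.036, -0.001, 0.01, -0.0]
[0.062, -0.0, -0.107, -0.001, 0.032, -0.0]
[0.117, -0.0, -0.172, -0.001, 0.053, -0.0]
[0.181, -0.0, -0.227, -0.001, 0.074, -0.0]
[0.252, -0.0, -0.273, -0.001, 0.096, -0.0]
[0.33, -0.0, -0.308, -0.001, 0.117, -0.0]
[0.412, -0.0, -0.331, -0.001, 0.138, -0.0]
[0.479, -0.0, -0.34, -0.001, 0.155, -0.0]
[0.536, -0.0, -0.342, -0.001, 0.169, -0.0]
[0.564, -0.0, -0.341, -0.001, 0.177, -0.0]
```

Request:
arm_command --pt "0.017 0 -0.036 0 0.01 0" --pt "0.062 0 -0.107 0 0.032 0" --pt "0.117 0 -0.172 0 0.053 0" --pt "0.181 0 -0.227 0 0.074 0" --pt "0.252 0 -0.273 0 0.096 0" --pt "0.33 0 -0.308 0 0.117 0" --pt "0.33 0 -0.308 0 0.117 0"

```text
t: 24.65
position: [0.6216, -0.3382, 0.2082]
orientation: [-1.769, -1.945, -0.562]
force: [-2.5, 1.4, -4.1]
opening: 0.0259
```

Run:
```python
from fk import *
from station import camera
s=st()
im=camera("side"); crop(im,275,140,415,260,5,'pics/s21.png')
p=s["position"]; R0=Ro.from_rotvec(s["orientation"]).as_matrix()
c=p-R0[:,2]*.017; d=c-A; x=d@f; z=d[2]; print('x,z',x,z,'r',np.hypot(x-.03,z-.094),'th',np.deg2rad(60)-np.arctan2(z-.094,.03-x), d@l)
W=[]
off=[.0008,0,0]
for th in [.2,.08,-.02,-.08,-.1]:
    t=30+8*(1.17-th)/1.25; R=tgtR(.094,t); W.append((knob(th)+off+R[:,2]*.017,R))
plan(s,W)
```

```text
t 24.65 p [ 0.6216 -0.3382  0.2082] z [-0.056  0.575 -0.816] y [ 0.995  0.095 -0.001] q [-0.737  0.513  1.27   0.413  1.819 -0.824] F [-2.5  1.4 -4.1] T [-0.16  0.31  0.36] op 0.0259
x,z -0.07618394139408602 0.18606061479699762 r 0.14053535571799672 th 0.3329211651574633 -0.08069562830139254
[0.075, 0.001, -0.011, -0.002, 0.02, 0.0]
[0.143, 0.001, -0.014, -0.002, 0.037, 0.0]
[0.199, 0.001, -0.011, -0.002, 0.051, 0.0]
[0.233, 0.001, -0.006, -0.002, 0.06, 0.0]
[0.244, 0.001, -0.004, -0.002, 0.063, 0.0]
```

View pics/s21.png

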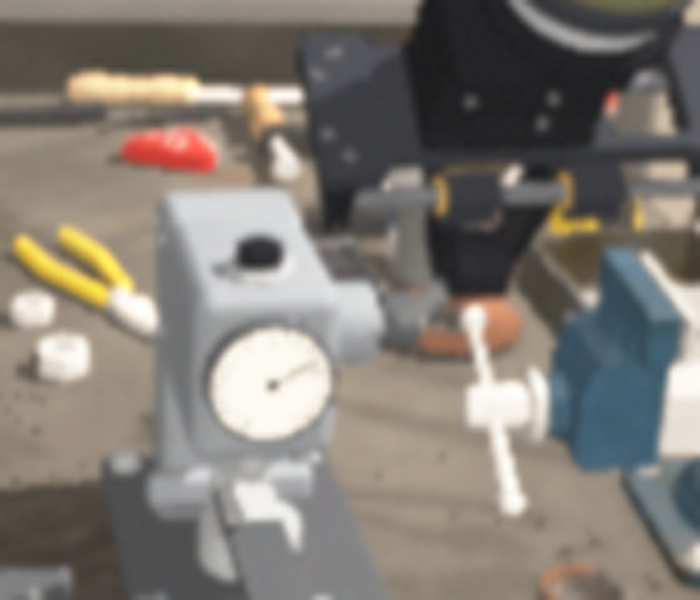

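Request:
arm_command --pt "0.04 0.001 -0.007 0 0.01 0" --pt "0.075 0.001 -0.011 0 0.02 0" --pt "0.11 0.001 -0.013 0 0.029 0" --pt "0.143 0.001 -0.014 0 0.037 0" --pt "0.175 0.001 -0.012 0 0.045 0" --pt "0.199 0.001 -0.011 0 0.051 0" --pt "0.22 0.001 -0.008 0 0.056 0" --pt "0.228 0.001 -0.007 0 0.058 0" --pt "0.228 0.001 -0.007 0 0.058 0"

```text
t: 25.82
position: [0.6176, -0.2958, 0.2435]
orientation: [-1.746, -1.917, -0.596]
force: [-5.1, -4.4, 1.3]
opening: 0.0256
```

Run:
```python
from fk import *
from station import camera
s=st()
im=camera("side"); crop(im,275,140,415,260,5,'pics/s22.png')
p=s["position"]; R0=Ro.from_rotvec(s["orientation"]).as_matrix()
c=p-R0[:,2]*.017; d=c-A; x=d@f; z=d[2]; print('x,z',x,z,'r',np.hypot(x-.03,z-.094),'th',np.deg2rad(60)-np.arctan2(z-.094,.03-x), d@l)
```

```text
t 25.82 p [ 0.6176 -0.2958  0.2435] z [-0.056  0.608 -0.792] y [0.996 0.093 0.001] q [-0.709  0.446  1.313  0.459  1.857 -0.779] F [-5.1 -4.4  1.3] T [-1.15  0.62  0.63] op 0.0256
x,z -0.03413793264648981 0.220931574564288 r 0.14221567784718767 th -0.05572387682320623 -0.08066051330857618
```

View pics/s22.png

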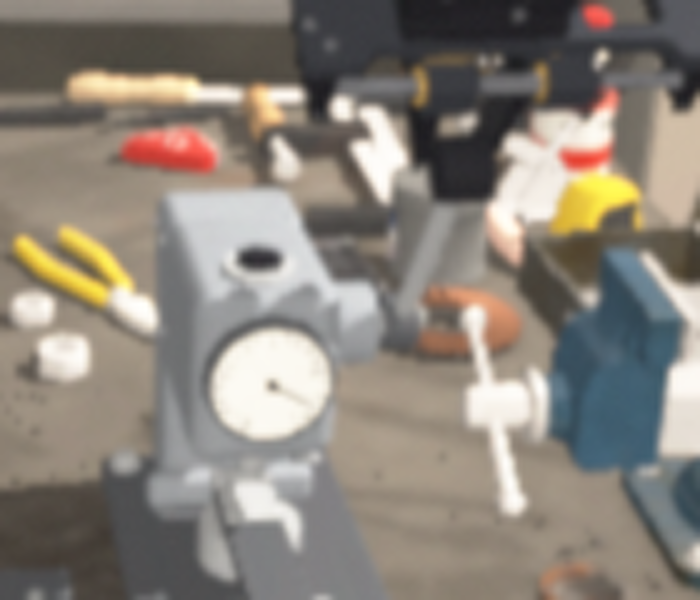

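Request:
arm_command --pt "0.01 0 0.001 0 0 0" --pt "0.015 0 0.003 0 0 0" --pt "0.015 0 0.003 0 0 0"

```text
t: 26.25
position: [0.6172, -0.2924, 0.2454]
orientation: [-1.746, -1.917, -0.596]
force: [-5.4, -4.8, 1.2]
opening: 0.0257
```

Run:
```python
from fk import *
from station import camera
s=st()
im=camera("side"); crop(im,275,140,415,260,5,'pics/s23.png')
p=s["position"]; R0=Ro.from_rotvec(s["orientation"]).as_matrix()
c=p-R0[:,2]*.017; d=c-A; x=d@f; z=d[2]; print('x,z',x,z,'r',np.hypot(x-.03,z-.094),'th',np.deg2rad(60)-np.arctan2(z-.094,.03-x), d@l)
```

```text
t 26.25 p [ 0.6172 -0.2924  0.2454] z [-0.056  0.608 -0.792] y [0.996 0.093 0.001] q [-0.706  0.44   1.318  0.46   1.857 -0.775] F [-5.4 -4.8  1.2] T [-1.09  0.71  0.6 ] op 0.0257
x,z -0.030714889746169996 0.22285071992344815 r 0.14243877934635799 th -0.08325272683467211 -0.08064373587197449
```

View pics/s23.png

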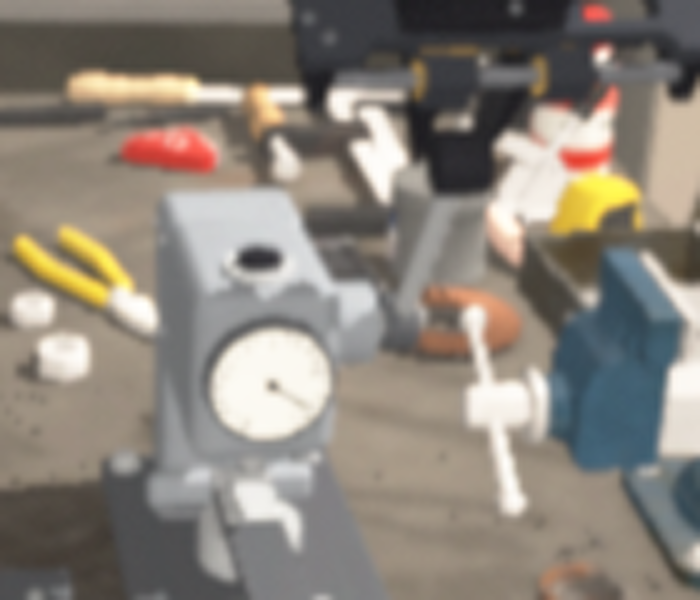

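Request:
arm_command --pt "-0.02 0 -0.003 0 0 0" --pt "-0.04 0 -0.006 0 0 0" --pt "-0.06 0 -0.007 0 0 0" --pt "-0.07 0 -0.008 0 0 0" --pt "-0.07 0 -0.008 0 0 0"

```text
t: 26.92
position: [0.6186, -0.3064, 0.2364]
orientation: [-1.743, -1.915, -0.598]
force: [-6.1, -1.7, 2.3]
opening: 0.0255
```

Run:
```python
from fk import *
from station import camera
s=st()
im=camera("side"); crop(im,275,140,415,260,5,'pics/s24.png')
p=s["position"]; R0=Ro.from_rotvec(s["orientation"]).as_matrix()
c=p-R0[:,2]*.017; d=c-A; x=d@f; z=d[2]; print('x,z',x,z,'r',np.hypot(x-.03,z-.094),'th',np.deg2rad(60)-np.arctan2(z-.094,.03-x), d@l)
```

```text
t 26.93 p [ 0.6186 -0.3064  0.2364] z [-0.057  0.611 -0.79 ] y [0.996 0.094 0.001] q [-0.719  0.468  1.297  0.456  1.859 -0.79 ] F [-6.1 -1.7  2.3] T [-0.2   0.72  0.67] op 0.0255
x,z -0.044861935700754925 0.2138540240765835 r 0.1413127612928649 th 0.03471952331697992 -0.08069824585623905
```

View pics/s24.png

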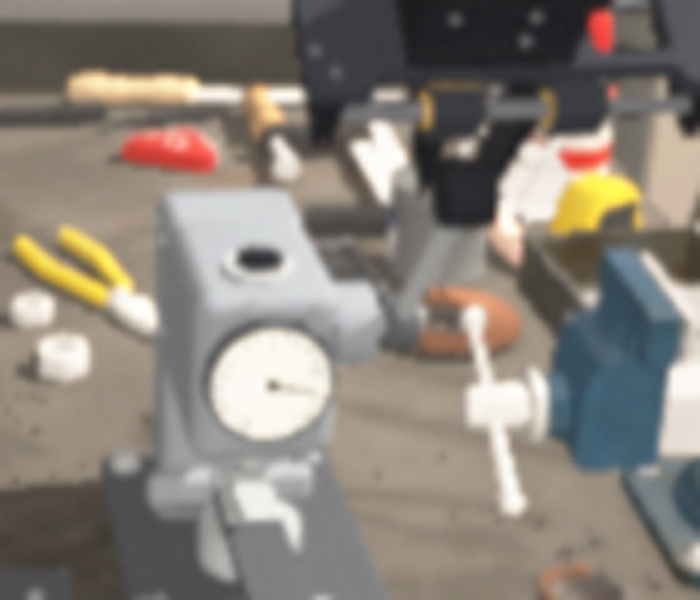

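Request:
arm_command --pt "0.03 0 0.003 0 0 0" --pt "0.06 0 0.007 0 0 0" --pt "0.075 0 0.01 0 0 0" --pt "0.075 0 0.01 0 0 0" --pt "0.075 0 0.01 0 0 0"

```text
t: 27.6
position: [0.6171, -0.291, 0.2459]
orientation: [-1.746, -1.917, -0.596]
force: [-5.0, -4.4, 2.1]
opening: 0.0255
```

Request:
arm_command --pt "0 0 0 0 0 0" --pt "0 0 0 0 0 0" --pt "0 0 0 0 0 0" --pt "0 0 0 0 0 0" --jaw 0.55

```text
t: 28.1
position: [0.6178, -0.289, 0.2425]
orientation: [-1.742, -1.915, -0.598]
force: [0.5, -0.8, -0.0]
opening: 0.0516
```

Run:
```python
from fk import *
from station import camera
s=st()
im=camera("side"); crop(im,275,140,415,260,5,'pics/s25.png')
im=camera("wrist"); crop(im,200,60,440,260,3,'pics/w25.png')
```

```text
t 28.1 p [ 0.6178 -0.289   0.2425] z [-0.058  0.611 -0.789] y [0.996 0.094 0.   ] q [-0.703  0.441  1.323  0.463  1.854 -0.775] F [ 0.5 -0.8 -0. ] T [-0.28 -0.15  0.02] op 0.0516
```

View pics/s25.png

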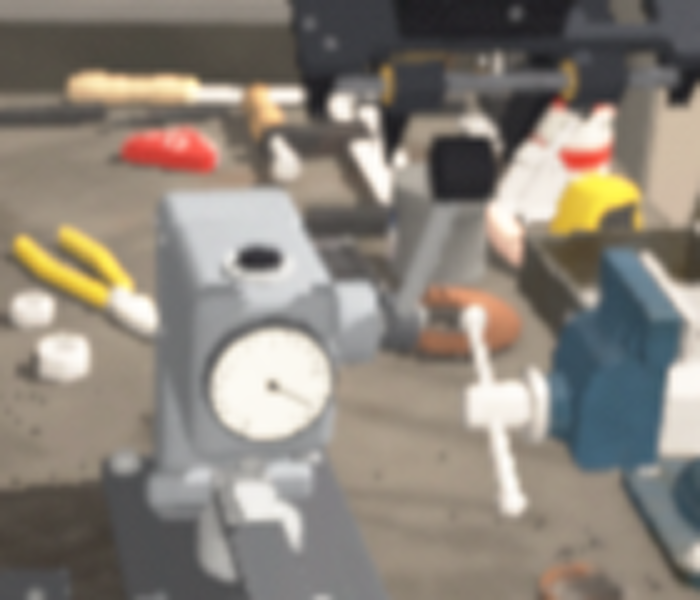

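View pics/w25.png

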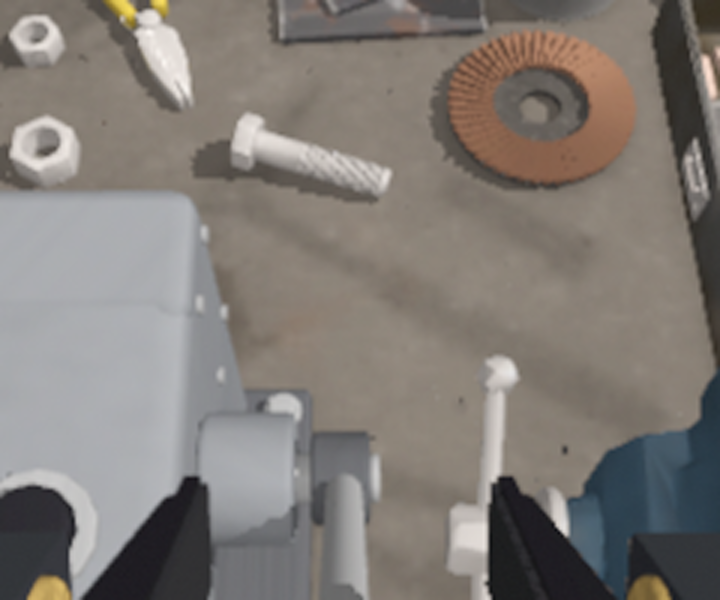

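Request:
arm_command --pt "0 0 0 0 0 0" --pt "0 0 0 0 0 0" --pt "0 0 0 0 0 0" --pt "0 0 0 0 0 0"

```text
t: 28.7
position: [0.6176, -0.2893, 0.2424]
orientation: [-1.743, -1.914, -0.597]
force: [-0.6, 0.0, -0.1]
opening: 0.0526
```

Run:
```python
from fk import *
from station import camera
s=st()
im=camera("side"); crop(im,275,140,415,260,5,'pics/s26.png')
```

```text
t 28.7 p [ 0.6176 -0.2893  0.2424] z [-0.058  0.611 -0.789] y [ 0.996  0.094 -0.   ] q [-0.703  0.441  1.324  0.463  1.854 -0.775] F [-0.6  0.  -0.1] T [-0.31 -0.21  0.01] op 0.0526
```

View pics/s26.png

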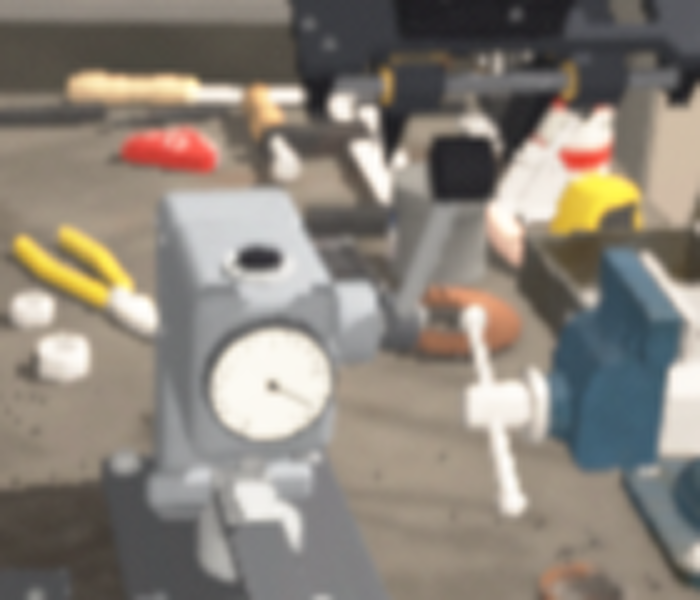

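Run:
```python
from fk import *
from station import camera_model
S=camera_model("side")
for th in (-.09,-.05,0,.04,.1,.15,.2): print(th,np.round(proj(S,knob(th)),1))
a=cv2.imread('pics/side0.png')[:,:,::-1]; crop(a,320,150,390,220,8,'pics/k0.png')
from station import camera
im=camera("side"); crop(im,320,150,390,220,8,'pics/k1.png')
im=camera("top"); crop(im,225,95,385,215,5,'pics/t26.png')
st()
```

```text
-0.09 [364.5 164.4]
-0.05 [365.  166.2]
0 [365.7 168.5]
0.04 [366.1 170.5]
0.1 [366.8 173.6]
0.15 [367.4 176.2]
0.2 [367.9 179. ]
t 28.85 p [ 0.6176 -0.2892  0.2424] z [-0.058  0.611 -0.789] y [ 0.996  0.094 -0.   ] q [-0.703  0.441  1.324  0.463  1.854 -0.775] F [-0.4 -0.2 -0.6] T [-0.35 -0.19  0.04] op 0.0522
```

View pics/k0.png

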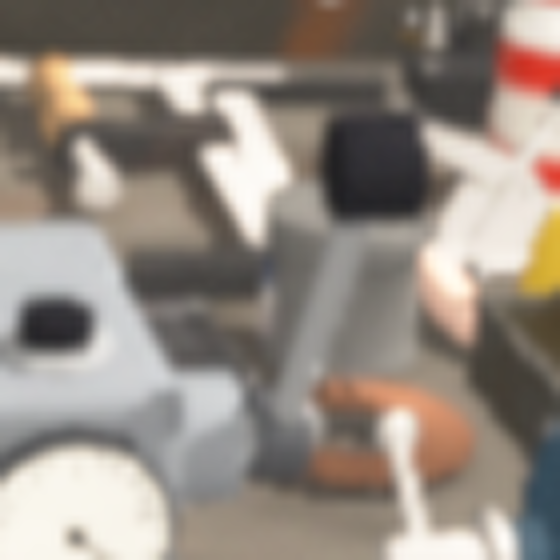

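View pics/k1.png

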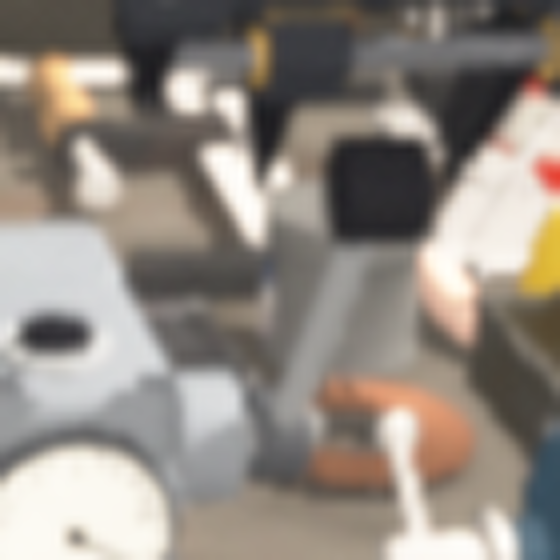

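View pics/t26.png

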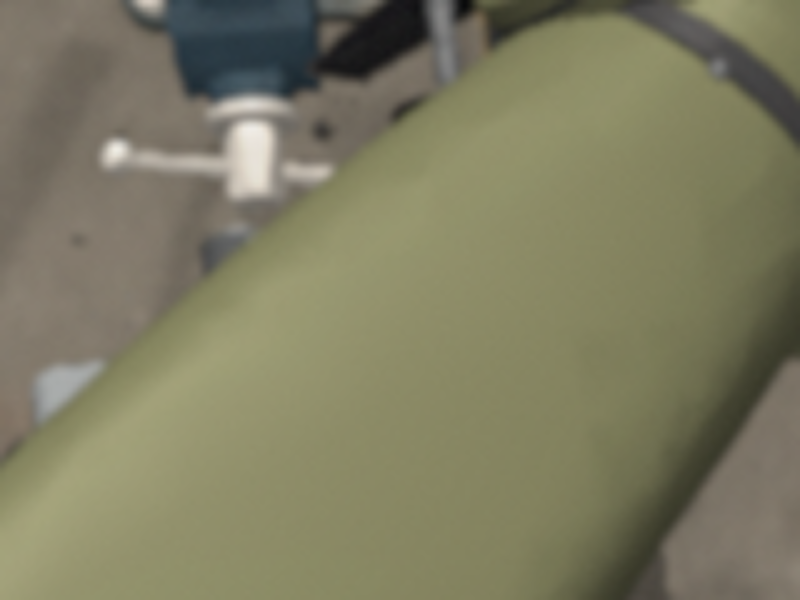

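```bash
python3 - <<'E'
from fk import *
s=st()
R=Ro.from_rotvec(s["orientation"]).as_matrix()
for th in (0,.04,.1): print(th,np.round(R.T@(knob(th)-s["position"]),4))
E
python3 - <<'E'
import cv2
a=cv2.imread('pics/s26.png')
cv2.imwrite('pics/d26.png',cv2.resize(a[300:460,180:360],None,fx=3.5,fy=3.5,interpolation=cv2.INTER_CUBIC))
E
```

```text
t 28.85 p [ 0.6176 -0.2892  0.2424] z [-0.058  0.611 -0.789] y [ 0.996  0.094 -0.   ] q [-0.703  0.441  1.324  0.463  1.854 -0.775] F [-0.4 -0.2 -0.6] T [-0.35 -0.19  0.04] op 0.0522
0 [-0.0125 -0.0014 -0.021 ]
0.04 [-0.0181 -0.0014 -0.0216]
0.1 [-0.0264 -0.0014 -0.0222]
```

View pics/d26.png

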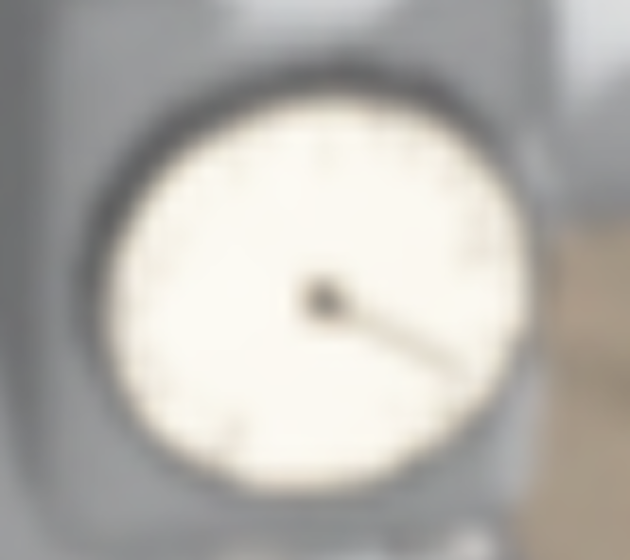

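Request:
arm_command --pt "-0.08 -0.004 0 0 0 0" --pt "-0.16 -0.004 0 0 0 0" --pt "-0.24 -0.004 0 0 0 0" --pt "-0.26 -0.004 0 0 0 0" --pt "-0.26 -0.004 0 0 0 0"

```text
t: 29.48
position: [0.6213, -0.3408, 0.2017]
orientation: [-1.743, -1.913, -0.598]
force: [-0.3, 0.9, 0.4]
opening: 0.0519
```

Request:
arm_command --pt "0 0 0 0 0 0" --pt "0 0 0 0 0 0" --pt "0 0 0 0 0 0" --pt "0 0 0 0 0 0" --jaw 0

```text
t: 29.98
position: [0.6215, -0.3403, 0.2028]
orientation: [-1.743, -1.915, -0.597]
force: [-0.5, -0.7, 0.8]
opening: 0.0177
```

Run:
```python
from fk import *
from station import camera,camera_model
s=st()
im=camera("side"); crop(im,275,140,415,260,5,'pics/s27.png')
im=camera("wrist"); crop(im,200,60,440,260,3,'pics/w27.png')
R=Ro.from_rotvec(s["orientation"]).as_matrix()
for th in (0,.04,.1,.15): print(th,np.round(R.T@(knob(th)-s["position"]),4))
W=[]
for th in (.13,.09,.05,.01,-.03,-.06,-.08,-.09): W.append((knob(th)-R[:,0]*.026+R[:,2]*.022+R[:,1]*-.000,R))
plan(s,W)
```

```text
t 29.98 p [ 0.6215 -0.3403  0.2028] z [-0.058  0.611 -0.79 ] y [ 0.996  0.094 -0.   ] q [-0.748  0.54   1.255  0.438  1.844 -0.83 ] F [-0.5 -0.7  0.8] T [-0.35 -0.15 -0.01] op 0.0177
0 [ 0.0522 -0.0004 -0.0208]
0.04 [ 0.0467 -0.0004 -0.0215]
0.1 [ 0.0383 -0.0004 -0.0221]
0.15 [ 0.0313 -0.0004 -0.0221]
[0.032, -0.002, -0.001, 0.0, 0.0, 0.0]
[0.055, -0.002, 0.0, 0.0, 0.0, 0.0]
[0.077, -0.002, 0.002, 0.0, 0.0, 0.0]
[0.099, -0.002, 0.004, 0.0, 0.0, 0.0]
[0.121, -0.002, 0.007, 0.0, 0.0, 0.0]
[0.138, -0.002, 0.01, 0.0, 0.0, 0.0]
[0.149, -0.002, 0.013, 0.0, 0.0, 0.0]
[0.154, -0.002, 0.014, 0.0, 0.0, 0.0]
```

View pics/s27.png

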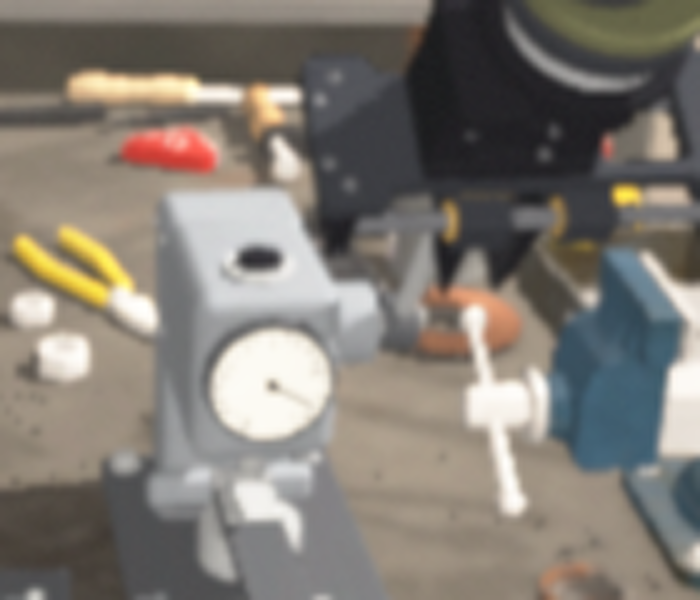

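View pics/w27.png

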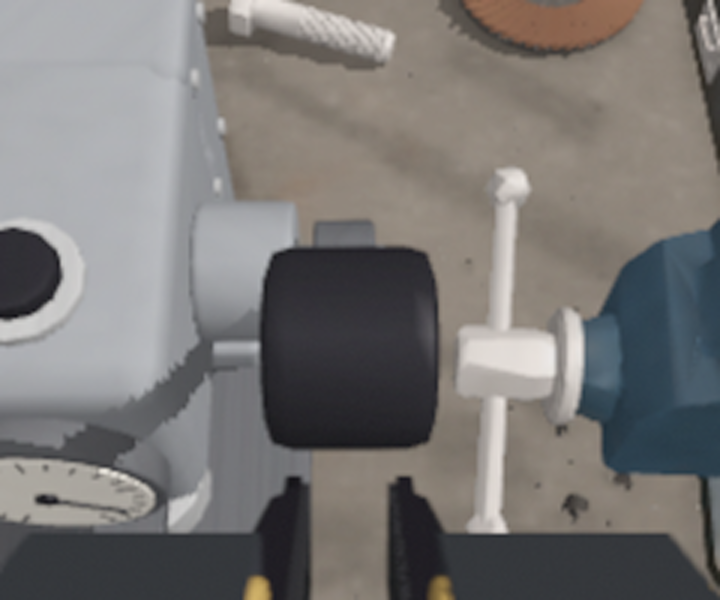

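Request:
arm_command --pt "0.03 -0.002 0 0 0 0" --pt "0.055 -0.002 0 0 0 0" --pt "0.077 -0.002 0.002 0 0 0" --pt "0.099 -0.002 0.004 0 0 0" --pt "0.121 -0.002 0.007 0 0 0" --pt "0.121 -0.002 0.007 0 0 0" --jaw 0.1

```text
t: 30.82
position: [0.6186, -0.3153, 0.22]
orientation: [-1.743, -1.915, -0.597]
force: [0.8, -2.7, -0.4]
opening: 0.0093
```

Run:
```python
from fk import *
from station import camera,camera_model
s=st()
im=camera("side"); crop(im,275,140,415,260,5,'pics/s28.png')
im=camera("wrist"); crop(im,200,60,440,260,3,'pics/w28.png')
R=Ro.from_rotvec(s["orientation"]).as_matrix()
W=[]
for th in (-.06,-.08,-.09,-.1): W.append((knob(th)-R[:,0]*.026+R[:,2]*.022+R[:,1]*-.000,R))
plan(s,W)
```

```text
t 30.82 p [ 0.6186 -0.3153  0.22  ] z [-0.058  0.611 -0.79 ] y [ 0.996  0.094 -0.   ] q [-0.727  0.49   1.295  0.449  1.846 -0.807] F [ 0.8 -2.7 -0.4] T [-0.62 -0.15  0.03] op 0.0093
[0.016, 0.0, 0.003, 0.0, 0.0, 0.0]
[0.027, 0.0, 0.005, 0.0, 0.0, 0.0]
[0.033, 0.0, 0.007, 0.0, 0.0, 0.0]
[0.038, 0.0, 0.008, 0.0, 0.0, 0.0]
```

View pics/s28.png

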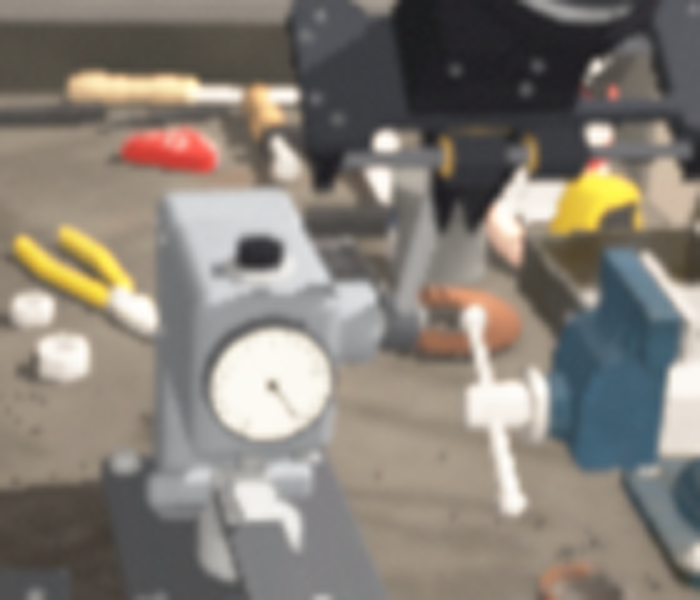

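View pics/w28.png

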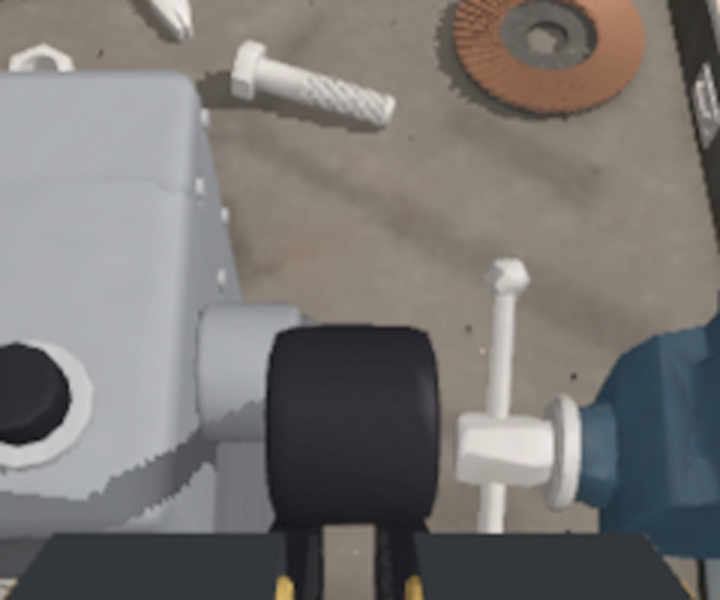

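Request:
arm_command --pt "0.01 0 0.002 0 0 0" --pt "0.01 0 0.002 0 0 0" --pt "-0.015 0 0 0 0 0" --pt "-0.04 0 -0.004 0 0 0" --pt "-0.07 0 -0.008 0 0 0" --pt "-0.12 0 -0.01 0 0 0" --pt "-0.18 0 -0.02 0 0 0" --pt "-0.18 0 -0.02 0 0 0"

```text
t: 31.92
position: [0.6217, -0.3551, 0.1944]
orientation: [-1.743, -1.911, -0.597]
force: [0.1, -0.5, -0.6]
opening: 0.0094
```

Run:
```python
from fk import *
from station import camera,camera_model
s=st()
im=camera("side"); crop(im,275,140,415,260,5,'pics/s29.png')
im=camera("wrist"); crop(im,200,60,440,260,3,'pics/w29.png'); m=camera_model("wrist"); print((proj(m,knob(.04))-[200,60])*3,(proj(m,knob(.1))-[200,60])*3)
```

```text
t 31.93 p [ 0.6217 -0.3551  0.1944] z [-0.058  0.612 -0.789] y [ 0.996  0.092 -0.002] q [-0.761  0.567  1.231  0.433  1.848 -0.841] F [ 0.1 -0.5 -0.6] T [-0.34 -0.18  0.05] op 0.0094
[352.57837793 200.23197184] [352.55143153 255.29995186]
```

View pics/s29.png

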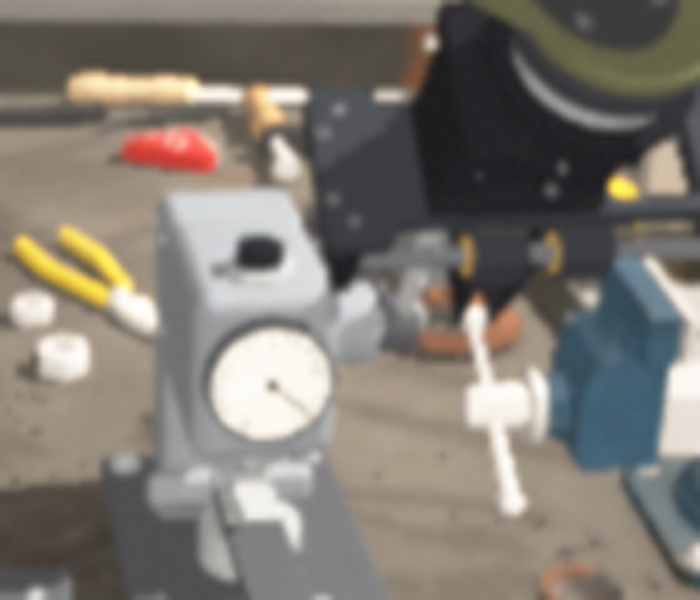

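View pics/w29.png

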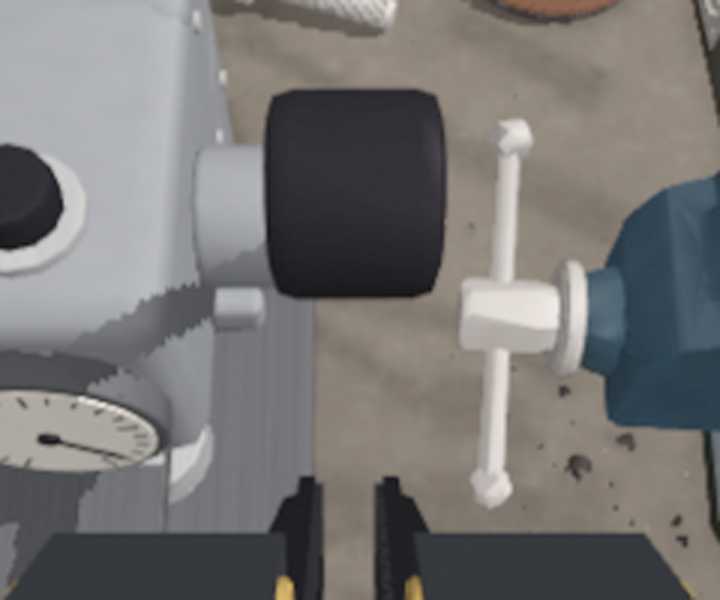

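Request:
arm_command --pt "-0.1 0 -0.08 0 0 0" --pt "-0.18 -0.05 -0.2 0 0 0" --pt "-0.18 -0.15 -0.3 0 0 0" --pt "-0.18 -0.25 -0.36 0 0 0" --pt "-0.18 -0.35 -0.38 0 0 0" --pt "-0.18 -0.35 -0.38 0 0 0"

```text
t: 32.78
position: [0.5422, -0.4563, 0.2456]
orientation: [-1.746, -1.914, -0.598]
force: [0.9, 0.0, 0.0]
opening: 0.0092
```

Run:
```python
from fk import *
from station import camera,camera_model
s=st()
im=camera("side"); crop(im,225,150,385,290,4.2,'pics/s30.png')
im=camera("wrist"); cv2.imwrite('pics/w30.png',im[:,:,::-1]); np.savez('w30.npz',**camera_model("wrist"))
```

```text
t 32.77 p [ 0.5422 -0.4563  0.2456] z [-0.055  0.61  -0.791] y [0.996 0.091 0.001] q [-0.913  0.566  1.147  0.367  1.982 -0.953] F [0.9 0.  0. ] T [-0.37 -0.18 -0.05] op 0.0092
```

View pics/s30.png

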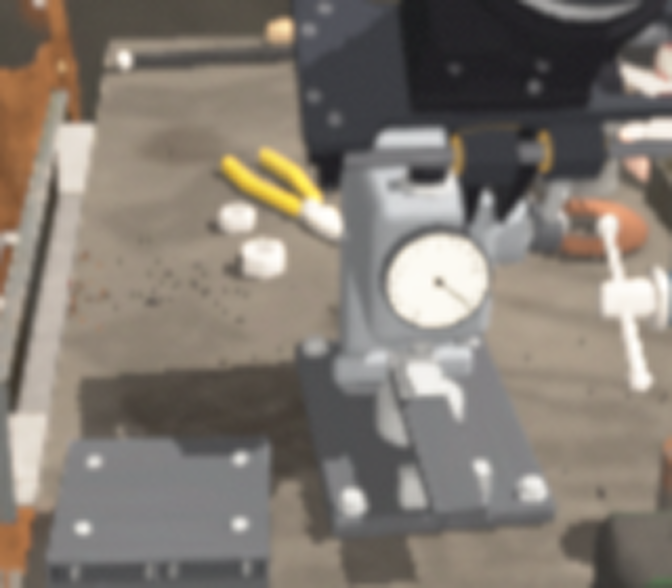

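View pics/w30.png

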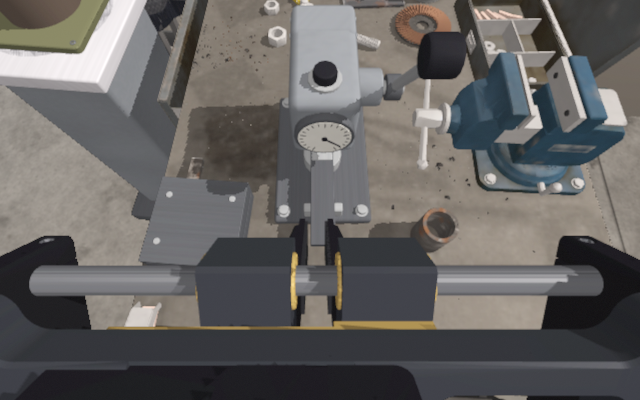

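Run:
```python
from h import *
m=dict(np.load('w30.npz'))
e=np.array([.5466,-.4101,.046]); l=np.array([.9956,.094,0])*.015
print(proj(m,e-l),proj(m,e+l))
a=cv2.imread('pics/w30.png')[:,:,::-1]; crop(a,260,130,400,260,5,'pics/w30c.png')
print((proj(m,e-l)-[260,130])*5,(proj(m,e+l)-[260,130])*5)
```

```text
[309.34347364 244.21531625] [334.68729035 244.2059987 ]
[246.71736818 571.07658126] [373.43645173 571.02999351]
```

View pics/w30c.png

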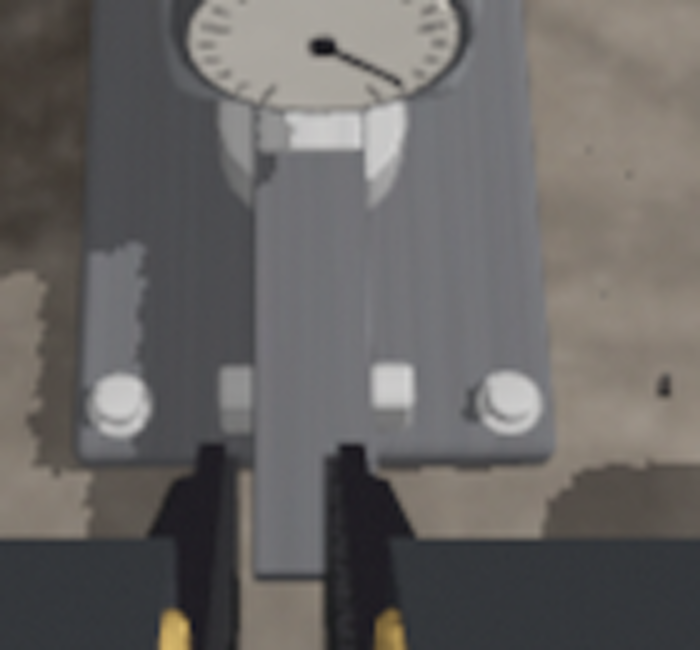

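```bash
python3 -c "
from station import env
print(env.finish_job())"
```

```text
the job is handed in; nothing more can be done
None
```

The job is done and handed in at about 33 s of the 67 s allowed. The padded strip is in the tester, the load test was run, and the lever is back up and latched.

**What I did**
- I drew the padded strip out of the rack, laid it on the table and took it again by its plain end. I then laid it on the work rest and anvil and let go.
- I pressed the button at about 18.2 s. The lever was down by 20.2 s at about 1.15–1.2 rad, which means the point was on the pad. I did not touch the lever until 23.2 s, so the load stood at least 3 s.
- I then lifted the lever until it latched and moved the arm clear.

**Last checks**
- **Strip position:** measured after release, the pad's middle was 1–2 mm sideways of the point, with no measurable error along the strip. After the test the plain end was still within 2 mm of that.
- **Latch:** the button has sprung up, and the dial needle and the knob (about 0.04 rad) are back where they started.
- **Plain strip:** it is still in the rack, and the last force reading was about 1 N or less.

**What did not go cleanly**
- On the first reach into the rack the gripper's body touched the tester's head lightly, at about 3 N. I tilted it away.
- On the first lift the knob slipped in the fingers and the lever stopped at about 0.1 rad with the button still down. I had also lowered and raised it once before noticing. Pushing the knob up with the fingers nearly closed then latched it.

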